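# Chock the lying wine bottle on the sloping stand

### The arm

A 7-joint arm with a two-finger parallel gripper is mounted at the origin on a cart in front of the work surface, level with it; the furniture and walls round the work are solid. World frame = base frame: x ahead of the robot, y to its left, z up, the work surface at z = 0. Lengths are in m, angles in rad, forces in N, time in s.
With the tool pointing down it reaches from about 0.35 to 0.9 m from the base axis. Payload 8.1 kg.
Tool frame: the origin (TCP) lies between the finger pads; the fingertips stand 8 mm ahead of it and the grasp point (between the pads) lies 11 mm behind it (arm.tcp_to_tips is the distance from the TCP to the fingertips, in m); z points along the fingers, x is the direction in which the jaws open and shut, and the axes are right-handed (so a half turn about z gives the same grasp; the last joint's range is limited). The gripper opens to 92 mm and grips with 3 to 60 N. Pads are 19 mm wide; open, the fingers measure 130 mm over their backs; the gripper's body (75 mm by 190 mm) begins 47 mm behind the grasp point.
Start: joints at [-1.259, 0.434, 0.025, 1.573, -0.012, 1.134, -0.075], TCP at [0.252, 0.572, 0.235] pointing down, gripper open.
Joint ranges: [-2.62, 2.62], [-0.44, 2.09], [-1.27, 1.32], [0.08, 2.57], [-1.32, 4.46], [0.12, 2], [-2.74, 2.74]. Speed limits (rad/s): [2.22, 2.22, 3.01, 3.01, 3.14, 3.14, 3.14].

### API

Orientations are given as a rotation vector (axis times angle).
In Python, from cell import arm, eyes gives the robot as it stands.
- The arm moves only by the tool play_rows, never from a script. Its argument "rows" is a list of rows, each a list of 3 entries, a list of its own where there are three numbers: the shift along the tool's x, y, z each as a share of 50 cm, from -1 to 1, then the turn, a rotation vector about the tool's x, y, z each as a share of 60 degrees, from -1 to 1, then the opening, from -1 (shut) to 1 (fully open), so that 0 is half open. In form: [[[dx, dy, dz], [ax, ay, az], grip], ...]. A call has 1 to 10 rows; each row is the pose to reach, as a shift and turn from the pose commanded when the call began, along the tool's axes at that moment; what a row does not reach only later rows make up. A row lasts 1/10 s, in which the tool goes at most 50 mm and 8.59 degrees, less where a joint would pass 70% of its speed; a pose out of reach is approached as far as the arm can. A call with a number of a shift or a turn outside -1 to 1 is refused whole. A call with a gripper value outside its range is refused whole. The fingers move at their own pace and stop on an object; "newtons" is the grip in N (left out, the last holds). Time passes only in rows, so rows that repeat a pose let the fingers close. It gives the time, the measured TCP pose, the force and the opening at its end, in the units of the state.
- arm.observe(): the state, without advancing time (a new reading comes with each control period).
- eyes.get_image(name): name is "scene" or "side" or "wrist"; returns (picture, depth): 400x640x3 uint8, red, green, blue; 400x640 float32, m along the optical axis (not along the pixel's ray), 0 where there is no reading.
- eyes.get_calibration(name): a dict with "intrinsics" (3x3 intrinsics, pixels), "R" (3x3) and "t" (3): a world point X has camera coordinates R X + t. Camera axes: x right, y down, z forward; pixel columns grow to the right and rows downward; lengths in m; the calibration is good to about 2 mm. A picture is of the moment at which its call begins: read the wrist's pose just before it. get_calibration takes no time and is no camera call; for the wrist camera it gives the pose at the moment of the call.
- arm.sign_off(): hands the job in, once; it reports no verdict.
The state is a dict: "clock": time; "joints": joint angles; "dq": joint speeds; "joint_efforts": joint torques, N m; "position": TCP position; "ee_rot": TCP orientation; "force": force on the tool from outside, world axes, zero at the start; "ft_torque": the same for the moment, N m; "width": opening from 0.0 (shut) to 1.0 (fully open).
Only numpy, scipy, OpenCV 4.12 (cv2) and the standard library are available. Lean on these libraries where they do the work, as an engineer would, in place of code of your own. Each camera call takes 0.05 s, during which the arm holds its last target.

### The job

Set the dark wooden two-pronged chock flat on the sloping bottle stand, squarely across the lower half of the slope near the middle of its width, with its wedge toes pointing uphill. Then take the small wine bottle off its rest and lay it gently on its side on the slope, just uphill of the chock, centred on it and against both toes, letting go only once the toes will hold it so that it never rolls or drops freely. Leave everything else where it stands.

Things in the scene. Friction and masses are not known exactly. Their poses are not given: they have to be found in the camera images.
- slope: Top of the sloping bottle stand, a fixed bare wooden board 200 mm (along the slope) x 220 x 14 mm, tilted 8 degrees (0.14 rad), without a lip. Origin: centre of its upper face, 41 mm above the worktop; x points uphill along the board (low edge nearest the robot), y across the slope, z along the outward normal.
- chock_grip (a point): Loose dark wood chock, 0.3 kg, U-shaped from above: a rail 14 mm wide (x), 130 long (y), 24 high, two prongs 30 wide, 24 high going from its ends to +x, 70 apart inside. This point: centre of the rail, half-way up (12 mm over the flat underside); pinch it here across x. x points to the toes, y along the rail, z up. At first flat on the worktop beside the stand, toes roughly away from the robot.
- chock_bed (a point): Point carried by the chock: where the middle of the bottle's axis should be when it lies on the same surface against both toes (91.4 mm ahead of chock_grip along x, 13 mm above it, 25 mm over the underside). The toes are the prong ends, blunt, faces at 60 degrees to the underside, ending 74 mm ahead of chock_grip. The chock does not slide on the slope by itself. Same axes as chock_grip.
- bottle_mid (a point): Loose small green wine bottle with pale label, 0.3 to 0.55 kg, lying on its side on the rest, axis 39 mm above the worktop; straight body 50 mm in diameter, 130 long, then a neck, 185 over all. Point: on the axis, middle of the straight body, weight within 10 mm of it. y runs to the neck, x and z turn as it rolls. Rolls freely. The neck may finally point to either side.
- rest: Fixed rest on the worktop on which the bottle waits: two brass dowels along y (130 mm long, 12 thick, 30 apart, tops 18 mm above the worktop) on two cross bars 64 mm long, 12 high, 50 either side of the middle. Origin: centre of its underside. The fingers can go down beside the bottle between the cross bars.
- jigger: Bystander: copper double jigger, two cones waist to waist, 43 mm across, 84 mm tall; origin at the centre of its underside, z up. Leave it.
- candle: Bystander: candle in a glass, 76 mm across, 90 mm tall; origin at the centre of its underside, z up. Leave it.
- tea_caddy: Bystander: round tea caddy, 60 mm across, 98 mm tall; origin at the centre of its underside, z up. Leave it.
- jar: Bystander: glass storage jar with a pale lid, 64 mm across, 97 mm tall; origin at the centre of its underside, z up. Leave it.
Things that resemble listed ones, but are neither listed nor needed, are in the scene too. Of the things that look like the part that bears bottle_mid, the larger one is meant.

How it is judged:
By the outcome, as a careful person would: the job done as asked, in the order asked, and still so for the second after the job is handed in, with the robot touching nothing.
It also fails if it takes over 64 s, if anything falls off the work surface, if the arm or the gripper's body presses on something with over 40 N, if the wrist force passes 120 N, or if a joint passes its speed limit or range.

## Working session

There is one attempt and no reset: what is moved stays moved. The work goes in short steps, Python scripts to look and compute and a tool call to move; the robot and the scene stay as the last step left them, time stands still between calls to the robot, and variables do not carry over. Pictures are saved under pics/ and viewed, and the job is handed in when it is done.

Besides the shell and the picture viewer there is one more tool, called after "Emit:" in YAML: its name, and indented under it one key for each argument. play_rows: Moves the arm, as the interface text tells. Its arguments: {"type":"object","properties":{"rows":{"type":"array","items":{"type":"array"}},"newtons":{"type":"number"}},"required":["rows"]}

```bash
ls; mkdir -p pics
python3 - <<'E'
from cell import arm, eyes
import cv2, numpy as np
s=arm.observe(); print(s)
for n in ["scene","side","wrist"]:
    im,d=eyes.get_image(n); c=eyes.get_calibration(n)
    np.savez(f"pics/{n}0.npz",im=im,d=d,K=c["intrinsics"],R=c["R"],t=c["t"])
    cv2.imwrite(f"pics/{n}0.png",im[:,:,::-1])
    print(n,c, (d>0).mean())
E
```

```text
pics
{'clock': 0.0, 'joints': array([-1.25863523,  0.43518901,  0.02499345,  1.57407375, -0.01158082,
        1.13400725, -0.07510384]), 'dq': array([-0.00010486, -0.00039583, -0.00102904,  0.00103279, -0.0012584 ,
       -0.0010923 ,  0.00021894]), 'joint_efforts': array([ 2.49044597e-04, -6.67844653e+01,  9.84877758e-01, -3.14481604e+01,
       -6.05762657e-02,  4.26957000e-02,  1.82357335e-04]), 'position': array([0.25172749, 0.5715312 , 0.23397535]), 'ee_rot': array([ 2.63049141e+00,  1.71581441e+00, -1.86297427e-03]), 'force': array([ 0.21532268,  0.52852142, -0.07535453]), 'ft_torque': array([-0.00167858, -0.05375919, -0.03384008]), 'width': 1.0021986078154195}
scene {'intrinsics': array([[455.06285324,   0.        , 322.15493939],
       [  0.        , 455.06285324, 188.81699248],
       [  0.        ,   0.        ,   1.        ]]), 'R': array([[-0.4521941 , -0.89178444,  0.0155245 ],
       [-0.46598033,  0.22137011, -0.85665489],
       [ 0.76051484, -0.3946084 , -0.51565627]]), 't': array([0.29831759, 0.30268704, 1.53922957])} 0.96351171875
side {'intrinsics': array([[449.30469205,   0.        , 315.59026188],
       [  0.        , 449.30469205, 197.49864708],
       [  0.        ,   0.        ,   1.        ]]), 'R': array([[-0.99677838, -0.07890353, -0.0143911 ],
       [-0.01688597,  0.38185753, -0.92406693],
       [ 0.07840749, -0.92084692, -0.3819597 ]]), 't': array([0.56946827, 0.02806645, 1.80154087])} 0.89408203125
wrist {'intrinsics': array([[318.44414425,   0.        , 316.1015008 ],
       [  0.        , 318.44414425, 203.9054076 ],
       [  0.        ,   0.        ,   1.        ]]), 'R': array([[ 0.40257476,  0.91538643, -0.00111571],
       [ 0.88826283, -0.39035107,  0.24210575],
       [ 0.2211848 , -0.09845671, -0.97024923]]), 't': array([-0.62448149, -0.03047499,  0.38913205])} 0.97257421875
```

View pics/scene0.png

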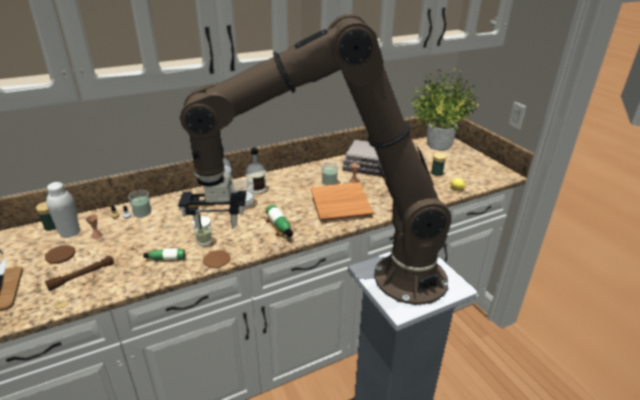

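View pics/side0.png

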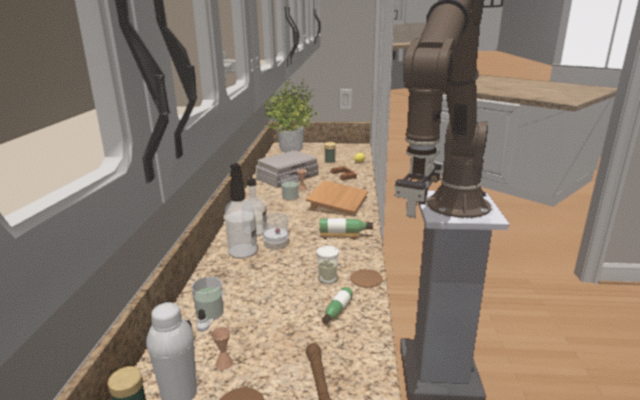

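View pics/wrist0.png

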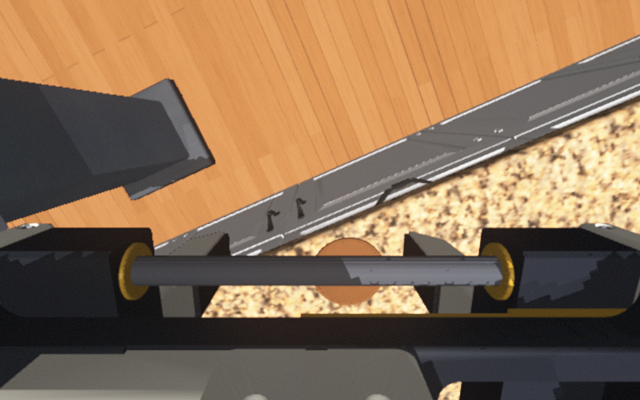

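```bash
cat > h.py <<'E'
import numpy as np, cv2
def load(n):
    z=np.load(f"pics/{n}.npz"); return z["im"],z["d"],z["K"],z["R"],z["t"]
def snap(n,tag):
    from cell import eyes
    c=eyes.get_calibration(n); im,d=eyes.get_image(n)
    np.savez(f"pics/{n}{tag}.npz",im=im,d=d,K=c["intrinsics"],R=c["R"],t=c["t"])
    cv2.imwrite(f"pics/{n}{tag}.png",im[:,:,::-1]); return im,d
def cloud(n):
    im,d,K,R,t=load(n)
    v,u=np.mgrid[:400,:640]
    p=np.stack([(u-K[0,2])/K[0,0]*d,(v-K[1,2])/K[1,1]*d,d],-1)
    return im,d,(p-t)@R
def crop(n,u0,v0,w,h,s,out):
    im=load(n)[0]
    c=cv2.resize(im[v0:v0+h,u0:u0+w],None,fx=s,fy=s,interpolation=cv2.INTER_CUBIC)
    cv2.imwrite(f"pics/{out}.png",c[:,:,::-1])
E
python3 - <<'E'
from h import *
crop("side0",240,120,160,120,5,"c_side0")
crop("scene0",140,130,240,150,3,"c_scene0")
for n,pts in [("side0",[(343,172),(340,196),(345,226),(338,303),(367,278),(328,262),(290,188),(302,180),(330,152),(360,157),(277,235),(221,345),(208,300)]),("scene0",[(342,200),(279,220),(165,255),(437,163),(330,176),(355,172),(139,205),(95,228),(457,184),(249,200),(203,230),(80,272)])]:
    im,d,P=cloud(n)
    for u,v in pts: print(n,u,v,P[v,u].round(3),im[v,u])
E
```

```text
side0 343 172 [ 0.467 -0.375  0.001] [135 107  87]
side0 340 196 [0.471 0.018 0.036] [197 148 104]
side0 345 226 [0.445 0.306 0.043] [176 180 162]
side0 338 303 [0.455 0.733 0.033] [110 154 109]
side0 367 278 [0.376 0.568 0.005] [159 122  94]
side0 328 262 [0.488 0.602 0.075] [167 163 137]
side0 290 188 [ 0.677 -0.016  0.054] [133 136 124]
side0 302 180 [ 0.643 -0.15   0.04 ] [126 100  82]
side0 330 152 [ 0.538 -0.521  0.058] [81 88 77]
side0 360 157 [ 0.384 -0.512  0.035] [207 188  98]
side0 277 235 [0.664 0.405 0.054] [201 200 198]
side0 221 345 [0.7   0.94  0.062] [131  99  81]
side0 208 300 [0.776 0.786 0.066] [159 167 150]
scene0 342 200 [0.474 0.003 0.043] [212 146  91]
scene0 279 220 [0.419 0.304 0.068] [ 79 156  98]
scene0 165 255 [0.44  0.721 0.034] [238 240 229]
scene0 437 163 [ 0.53  -0.532  0.068] [38 52 43]
scene0 330 176 [ 0.66  -0.038  0.051] [105 117 103]
scene0 355 172 [ 0.637 -0.154  0.056] [100  74  58]
scene0 139 205 [0.756 0.757 0.064] [124 141 124]
scene0 95 228 [0.697 0.924 0.044] [109  80  62]
scene0 457 184 [ 0.368 -0.516  0.045] [220 202  90]
scene0 249 200 [0.635 0.349 0.045] [161 164 161]
scene0 203 230 [0.467 0.577 0.077] [138 142 111]
scene0 80 272 [0.471 0.986 0.034] [73 51 32]
```

View pics/c_side0.png

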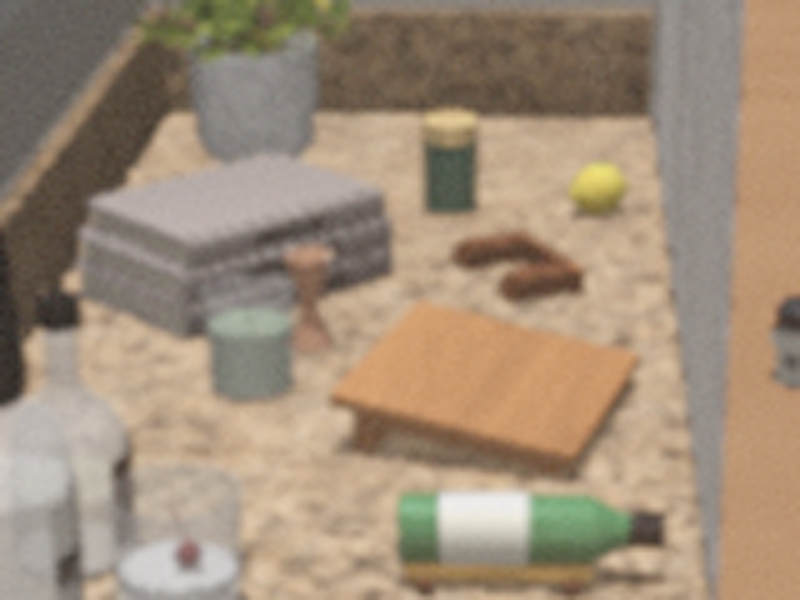

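View pics/c_scene0.png

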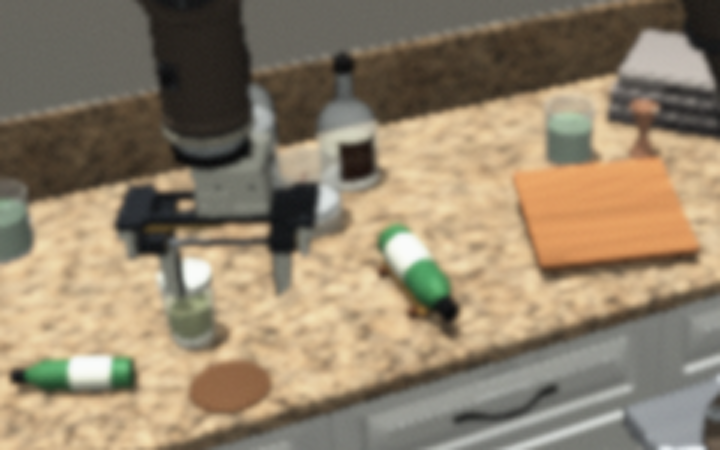

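Run:
```python
from h import *
# slope
for n,box in [("side0",(300,170,375,220)),("scene0",(305,175,380,225))]:
    im,d,P=cloud(n); u0,v0,u1,v1=box
    h=cv2.cvtColor(im,cv2.COLOR_RGB2HSV)
    m=np.zeros((400,640),np.uint8); sub=h[v0:v1,u0:u1]
    m[v0:v1,u0:u1]=((sub[...,0]<16)&(sub[...,1]>100)&(sub[...,2]>150))
    m=cv2.morphologyEx(m,cv2.MORPH_OPEN,np.ones((3,3),np.uint8))
    nl,l,st,c=cv2.connectedComponentsWithStats(m); k=1+st[1:,4].argmax(); m=(l==k)
    Q=P[m]; Q=Q[(Q[:,2]>0.015)&(Q[:,2]<.08)]
    A=np.c_[Q[:,:2],np.ones(len(Q))]; s=np.linalg.lstsq(A,Q[:,2],rcond=None)[0]
    for _ in range(4):
        r=Q[:,2]-A@s; k=abs(r)<.006; s=np.linalg.lstsq(A[k],Q[k,2],rcond=None)[0]
    print(n,m.sum(),"plane",s,np.rad2deg(np.arctan(np.hypot(*s[:2]))),"uphill yaw",np.rad2deg(np.arctan2(s[1],s[0])), r.std())
    # cast mask contour on tilted plane z=s0x+s1y+s2
    im,d,K,R,t=load(n)
    cs,_=cv2.findContours(m.astype(np.uint8),cv2.RETR_EXTERNAL,cv2.CHAIN_APPROX_NONE)
    c=max(cs,key=len)[:,0].astype(float)
    C=-R.T@t; ray=np.c_[(c-K[:2,2])/K[0,0],np.ones(len(c))]@R
    nn=np.array([s[0],s[1],-1]); lam=-(C@nn+s[2])/(ray@nn); X=C+lam[:,None]*ray
    rect=cv2.minAreaRect(X[:,:2].astype(np.float32)*1000); print(rect, "z at centre",np.array([*(np.array(rect[0])/1000),1])@s)
    print(cv2.boxPoints(rect))
for n,box in [("side0",(325,160,375,182))]:
    im,d,P=cloud(n); u0,v0,u1,v1=box
    h=cv2.cvtColor(im,cv2.COLOR_RGB2HSV)
    m=np.zeros((400,640),np.uint8); sub=h[v0:v1,u0:u1]
    m[v0:v1,u0:u1]=(sub[...,2]<110)&((sub[...,0]<15)|(sub[...,0]>170))
    print(m.sum()); Q=P[m>0]; print(np.percentile(Q,[5,50,95],axis=0))
    cv2.imwrite("pics/m.png",cv2.resize(m*255,None,fx=1,fy=1))
    im,d,K,R,t=load(n); v,u=np.nonzero(m)
    C=-R.T@t; ray=np.c_[(u-K[0,2])/K[0,0],(v-K[1,2])/K[0,0],np.ones(len(u))]@R
    lam=(0.02-C[2])/ray[:,2]; X=C+lam[:,None]*ray
    print(cv2.minAreaRect(X[:,:2].astype(np.float32)*1000))
```

```text
side0 1117 plane [ 0.1348183  -0.03487785 -0.02549002] 7.927838874067883 uphill yaw -14.504568107097711 0.0020410822912664784
((479.9540100097656, 11.271446228027344), (226.86123657226562, 195.4454345703125), 74.97808837890625) z at centre 0.03882343911538823
[[ 356.1709    -72.954285]
 [ 544.9373   -123.61148 ]
 [ 603.7371     95.49718 ]
 [ 414.9707    146.15437 ]]
scene0 1727 plane [ 0.1360141  -0.03804874 -0.02058147] 8.039041898266786 uphill yaw -15.628492225983578 0.004218866286704845
((488.73211669921875, 4.660614013671875), (225.94834899902344, 219.69578552246094), 74.3047103881836) z at centre 0.045715658354765466
[[ 352.4181   -74.38501]
 [ 563.9223  -133.8174 ]
 [ 625.04614   83.70624]
 [ 413.54193  143.13863]]
86
[[ 0.4142765  -0.37989781  0.00398596]
 [ 0.46031159 -0.35011567  0.01178753]
 [ 0.51079602 -0.26445174  0.01734747]]
((462.1152038574219, -301.37994384765625), (75.15142059326172, 138.81898498535156), 27.630847930908203)
```

```bash
cat >> h.py <<'E'
from scipy.spatial.transform import Rotation as Ro
def pose():
    from cell import arm
    s=arm.observe(); return np.array(s["position"]),Ro.from_rotvec(s["ee_rot"]).as_matrix(),s
def toolR(xdir,zdir):
    z=np.array(zdir,float);z/=np.linalg.norm(z); x=np.array(xdir,float); x-=z*(x@z); x/=np.linalg.norm(x)
    return np.c_[x,np.cross(z,x),z]
def down(yawdeg): 
    a=np.deg2rad(yawdeg); return toolR([np.cos(a),np.sin(a),0],[0,0,-1])
def move(p1,R1,p0=None,R0=None):
    if p0 is None: p0,R0,_=pose()
    dp=R0.T@(np.array(p1)-p0); rv=Ro.from_matrix(R0.T@R1).as_rotvec()
    print("shift",(dp/0.5).round(4).tolist(),"turn",(rv/np.deg2rad(60)).round(4).tolist(),"rows>=",max(np.linalg.norm(dp)/.05,np.rad2deg(np.linalg.norm(rv))/8.59).round(1))
E
python3 - <<'E'
from h import *
im,d,K,R,t=load("wrist0"); C=-R.T@t; p,Rt,s=pose()
print("cam in tool",Rt.T@(C-p),"R cam->tool",(Rt.T@R.T).round(3)); print(Rt.round(3))
move([0.45,-0.1,0.30],down(27))
move([0.45,-0.1,0.30],down(207))
E
```

```text
cam in tool [ 6.61263175e-05 -6.49725179e-02 -1.50126909e-01] R cam->tool [[ 1.     0.001  0.   ]
 [-0.001  0.97   0.242]
 [-0.    -0.242  0.97 ]]
[[ 0.403  0.915 -0.   ]
 [ 0.915 -0.403 -0.001]
 [-0.001  0.    -1.   ]]
shift [-1.0697, 0.9043, -0.1303] turn [0.0005, 0.0011, 0.6538] rows>= 14.1
shift [-1.0697, 0.9043, -0.1303] turn [-0.0013, 0.0007, -2.3462] rows>= 16.4
```

Run:
```python
from h import *
move([0.38,0.28,0.38],down(40))
```

```text
shift [-0.4308, 0.4698, -0.2912] turn [0.0004, 0.0011, 0.4372] rows>= 7.0
```

Emit:
play_rows:
  rows:
    - [[-0.2,0.22,-0.28],[0,0,0.22],1]
    - [[-0.43,0.47,-0.29],[0,0,0.44],1]
    - [[-0.43,0.47,-0.29],[0,0,0.44],1]
    - [[-0.43,0.47,-0.29],[0,0,0.44],1]
    - [[-0.43,0.47,-0.29],[0,0,0.44],1]
    - [[-0.43,0.47,-0.29],[0,0,0.44],1]
    - [[-0.43,0.47,-0.29],[0,0,0.44],1]
    - [[-0.43,0.47,-0.29],[0,0,0.44],1]

```text
clock: 0.95
position: [0.3839, 0.2749, 0.3824]
ee_rot: [-2.958, -1.057, -0.007]
force: [-0.0, 0.6, 0.6]
width: 0.998
```

Run:
```python
from h import *
p,R,s=pose(); print(p,s["ee_rot"],s["joints"],s["clock"])
snap("wrist","1")
move([0.51,-0.05,0.38],down(27))
```

```text
[0.38388947 0.27491859 0.38244991] [-2.95829672 -1.05656419 -0.0067631 ] [-0.98167237  0.07378195  0.2691603   1.69655633 -0.01867561  1.36982247
 -0.02349342] 0.95
shift [-0.2192, 0.6678, 0.0021] turn [-0.0002, -0.0029, 0.2078] rows>= 7.0
```

View pics/wrist1.png

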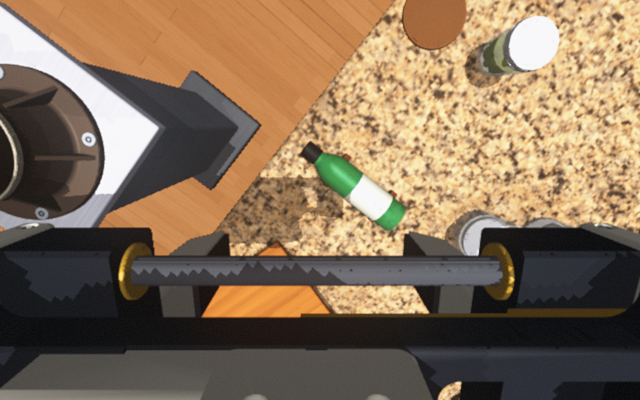

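Emit:
play_rows:
  rows:
    - [[-0.22,0.67,0],[0,0,0.21],1]
    - [[-0.22,0.67,0],[0,0,0.21],1]
    - [[-0.22,0.67,0],[0,0,0.21],1]
    - [[-0.22,0.67,0],[0,0,0.21],1]
    - [[-0.22,0.67,0],[0,0,0.21],1]
    - [[-0.22,0.67,0],[0,0,0.21],1]
    - [[-0.22,0.67,0],[0,0,0.21],1]
    - [[-0.22,0.67,0],[0,0,0.21],1]

```text
clock: 1.8
position: [0.5113, -0.0529, 0.3792]
ee_rot: [3.053, 0.727, -0.001]
force: [0.2, 0.4, -0.3]
width: 1.0
```

Run:
```python
from h import *
p,R,s=pose(); print(p,s["ee_rot"],s["joints"],s["clock"])
snap("wrist","2")
move([0.5,-0.4,0.30],down(27))
```

```text
[ 0.51132958 -0.05286007  0.37920819] [ 3.05302688e+00  7.27290113e-01 -1.15849384e-03] [-0.52337093  0.16197649  0.62634926  1.63382177 -0.09322876  1.37665279
  0.58246202] 1.8
shift [-0.3365, 0.6143, 0.1591] turn [0.001, 0.0015, -0.001] rows>= 7.2
```

View pics/wrist2.png

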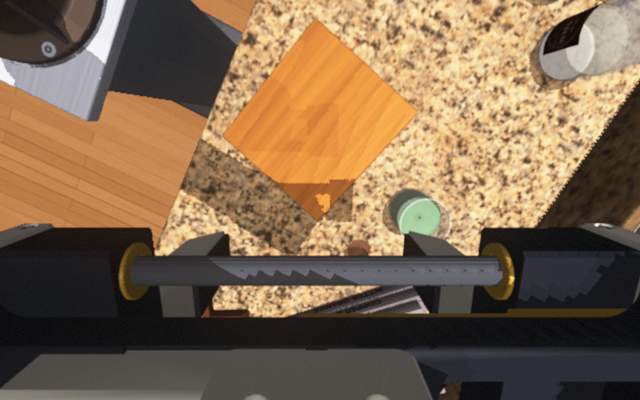

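Emit:
play_rows:
  rows:
    - [[-0.34,0.61,0.1],[0,0,0],1]
    - [[-0.34,0.61,0.16],[0,0,0],1]
    - [[-0.34,0.61,0.16],[0,0,0],1]
    - [[-0.34,0.61,0.16],[0,0,0],1]
    - [[-0.34,0.61,0.16],[0,0,0],1]
    - [[-0.34,0.61,0.16],[0,0,0],1]
    - [[-0.34,0.61,0.16],[0,0,0],1]
    - [[-0.34,0.61,0.16],[0,0,0],1]
    - [[-0.34,0.61,0.16],[0,0,0],1]

```text
clock: 2.75
position: [0.4989, -0.396, 0.298]
ee_rot: [-3.052, -0.737, 0.003]
force: [-0.5, 0.8, -0.5]
width: 1.0
```

Run:
```python
from h import *
p,R,s=pose(); print(p,s["ee_rot"],s["joints"],s["clock"])
snap("wrist","3")
# slope
n="wrist2"; im,d,P=cloud(n); _,_,K,R,t=load(n)
h=cv2.cvtColor(im,cv2.COLOR_RGB2HSV)
m=((h[...,0]<18)&(h[...,1]>140)&(h[...,2]>90)).astype(np.uint8); m[:,:215]=0; m[:,425:]=0; m[232:]=0
m=cv2.morphologyEx(m,cv2.MORPH_CLOSE,np.ones((9,9),np.uint8)); m=cv2.morphologyEx(m,cv2.MORPH_OPEN,np.ones((9,9),np.uint8))
nl,l,st,c=cv2.connectedComponentsWithStats(m); k=1+st[1:,4].argmax(); m=(l==k).astype(np.uint8); print(st[k])
ov=im.copy(); cs,_=cv2.findContours(m,cv2.RETR_EXTERNAL,cv2.CHAIN_APPROX_NONE); cv2.drawContours(ov,cs,-1,(0,0,255),1)
cv2.imwrite("pics/m2.png",cv2.resize(ov[0:240,180:440],None,fx=2.4,fy=2.4)[:,:,::-1])
e=cv2.erode(m,np.ones((7,7),np.uint8)); Q=P[e>0]; A=np.c_[Q[:,:2],np.ones(len(Q))]; s=np.linalg.lstsq(A,Q[:,2],rcond=None)[0]
print("plane",s,np.rad2deg(np.arctan(np.hypot(*s[:2]))),np.rad2deg(np.arctan2(s[1],s[0])),(Q[:,2]-A@s).std())
c=max(cs,key=len)[:,0].astype(float); C=-R.T@t; ray=np.c_[(c-K[:2,2])/K[0,0],np.ones(len(c))]@R
nn=np.array([s[0],s[1],-1]); lam=-(C@nn+s[2])/(ray@nn); X=C+lam[:,None]*ray
rect=cv2.minAreaRect(X[:,:2].astype(np.float32)*1000); print(rect,"z",np.array([*(np.array(rect[0])/1000),1])@s)
```

```text
[ 0.49889024 -0.39596615  0.29799339] [-3.05194942e+00 -7.37251735e-01  2.95446551e-03] [ 0.12347277  0.473951    0.72580675  1.48502811 -0.31856789  1.30622818
  1.35272052] 2.75
[  226    22   189   196 20180]
plane [ 0.13413855 -0.03594916 -0.02121957] 7.906225699202966 -15.0027275970503 0.03258215514678925
((485.082275390625, 3.387542724609375), (218.77978515625, 204.99375915527344), 75.59684753417969) z 0.043726886186695166
```

View pics/wrist3.png

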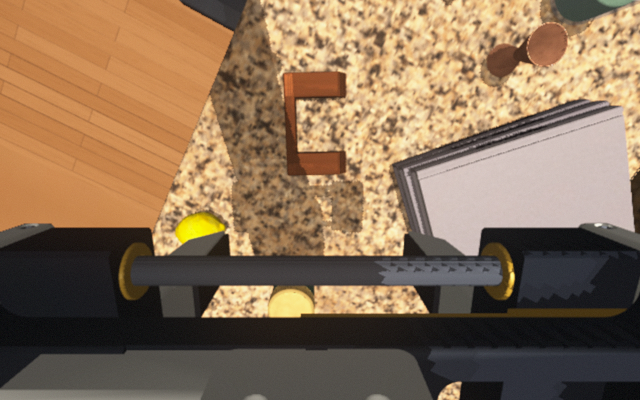

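View pics/m2.png

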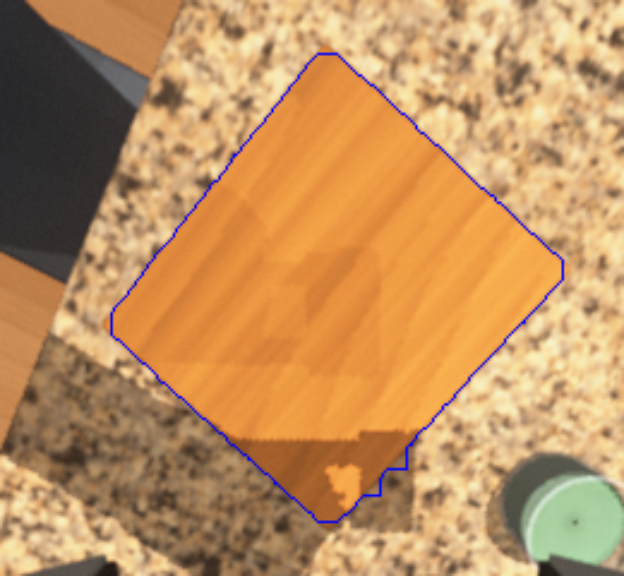

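Run:
```python
from h import *
n="wrist2"; im,d,P=cloud(n); _,_,K,R,t=load(n)
h=cv2.cvtColor(im,cv2.COLOR_RGB2HSV)
m=((h[...,0]<18)&(h[...,1]>140)&(h[...,2]>90)).astype(np.uint8); m[:,:215]=0; m[:,425:]=0; m[232:]=0
m=cv2.morphologyEx(m,cv2.MORPH_CLOSE,np.ones((9,9),np.uint8)); m=cv2.morphologyEx(m,cv2.MORPH_OPEN,np.ones((9,9),np.uint8))
cs,_=cv2.findContours(m,cv2.RETR_EXTERNAL,cv2.CHAIN_APPROX_NONE)
c=max(cs,key=len)[:,0].astype(float); C=-R.T@t; ray=np.c_[(c-K[:2,2])/K[0,0],np.ones(len(c))]@R
yaw=-15.0; c0=np.array([.485,.005,.041])
for it in range(5):
    a=np.deg2rad(yaw); b=np.deg2rad(8); ux=np.array([np.cos(a)*np.cos(b),np.sin(a)*np.cos(b),np.sin(b)]); uy=np.array([-np.sin(a),np.cos(a),0]); nz=np.cross(ux,uy)
    lam=((c0-C)@nz)/(ray@nz); X=C+lam[:,None]*ray-c0; x=X@ux; y=X@uy
    mid=lambda q,l:abs(q)<l
    def fit(sel,u,v): # v = k u + c
        p=np.polyfit(u[sel],v[sel],1); r=v[sel]-np.polyval(p,u[sel]); g=abs(r)<.003; return np.polyfit(u[sel][g],v[sel][g],1)
    lo=fit((x<-.08)&mid(y,.08),y,x); hi=fit((x>.08)&(y>-.04)&(y<.09),y,x); l=fit((y>.09)&mid(x,.08),x,y); r=fit((y<-.09)&(x<.05)&(x>-.085),x,y)
    print("lo",lo.round(4),"hi",hi.round(4),"left",l.round(4),"right",r.round(4),yaw,c0)
    dy=(-lo[0]-hi[0]+l[0]+r[0])/4; yaw+=np.rad2deg(dy); 
    c0=c0+ux*(lo[1]+hi[1])/2+uy*(l[1]+r[1])/2; c0[2]=.041
# chock
n="wrist3"; im,d,P=cloud(n); _,_,K,R,t=load(n)
h=cv2.cvtColor(im,cv2.COLOR_RGB2HSV)
print(h[85,320],h[125,291],h[160,320])
m=(((h[...,0]<12))&(h[...,1]>150)&(h[...,2]<190)).astype(np.uint8); m[:,:270]=0;m[:,360:]=0;m[:60]=0;m[185:]=0
cs,_=cv2.findContours(m,cv2.RETR_EXTERNAL,cv2.CHAIN_APPROX_NONE); ov=im.copy(); cv2.drawContours(ov,cs,-1,(0,0,255),1)
cv2.imwrite("pics/m3.png",cv2.resize(ov[50:200,250:390],None,fx=4,fy=4,interpolation=cv2.INTER_CUBIC)[:,:,::-1])
```

```text
lo [-0.0052 -0.1024] hi [-0.0101  0.0956] left [0.0067 0.1076] right [ 0.0062 -0.1105] -15.0 [0.485 0.005 0.041]
lo [ 0.0019 -0.0989] hi [-0.0032  0.0989] left [0.0002 0.1089] right [-0.0018 -0.109 ] -14.595163751539001 [0.48134909 0.00442888 0.041     ]
lo [ 0.0018 -0.0989] hi [-0.0032  0.0989] left [0.0003 0.1089] right [-0.0017 -0.1089] -14.599846733535868 [0.4813499  0.00438184 0.041     ]
lo [ 0.0018 -0.0989] hi [-0.0032  0.0989] left [0.0003 0.1089] right [-0.0017 -0.1089] -14.599847138001214 [0.48135001 0.00438209 0.041     ]
lo [ 0.0018 -0.0989] hi [-0.0032  0.0989] left [0.0003 0.1089] right [-0.0017 -0.1089] -14.599847138036138 [0.48135001 0.00438209 0.041     ]
[ 10 179 158] [ 10 171 115] [ 10 178 136]
```

View pics/m3.png

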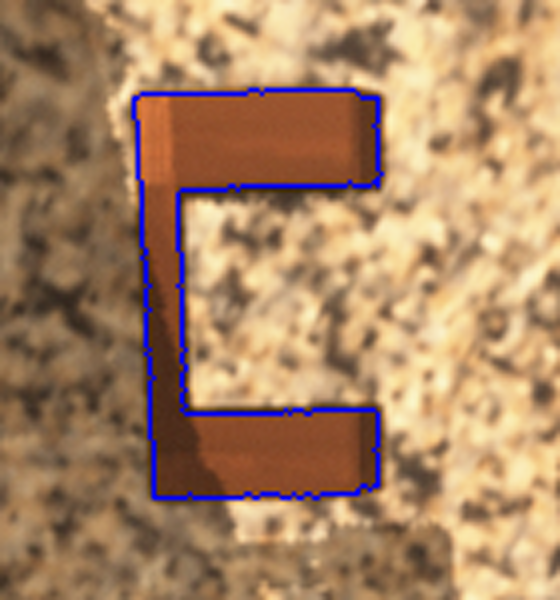

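Run:
```python
from h import *
n="wrist3"; im,d,P=cloud(n); _,_,K,R,t=load(n)
h=cv2.cvtColor(im,cv2.COLOR_RGB2HSV)
m=(((h[...,0]<12))&(h[...,1]>150)&(h[...,2]<190)).astype(np.uint8); m[:,:270]=0;m[:,360:]=0;m[:60]=0;m[185:]=0
cs,_=cv2.findContours(m,cv2.RETR_EXTERNAL,cv2.CHAIN_APPROX_NONE); c=max(cs,key=len)[:,0].astype(float)
C=-R.T@t; ray=np.c_[(c-K[:2,2])/K[0,0],np.ones(len(c))]@R
X=C+((.024-C[2])/ray[:,2])[:,None]*ray
X0=C+((.0-C[2])/ray[:,2])[:,None]*ray
print("zmed",np.median(P[90:95,300:330,2]),np.median(P[155:165,300:330,2]))
u,v=c.T
fit=lambda S,dirx: None
def line(sel,Y):
    q=Y[sel][:,:2]; vx,vy,x0,y0=cv2.fitLine(q.astype(np.float32),cv2.DIST_HUBER,0,.001,.001).ravel(); return np.array([x0,y0]),np.array([vx,vy])
L=line((u<291)&(v>78)&(v<168),X); T=line((v<80)&(u>290)&(u<338),X); B=line((v>168)&(u>294)&(u<338),X)
Rt=line((u>340)&(((v>78)&(v<92))|((v>158)&(v<168))),X0)
for q in (L,T,B,Rt): print(q[0].round(4),np.rad2deg(np.arctan2(q[1][1],q[1][0])).round(2))
yaw=np.rad2deg(np.arctan2(L[1][1],L[1][0])); yaw=(yaw+90)%180-90  # along rail
yx=[yaw-90,yaw+90]; yx=min(yx,key=lambda a:abs(a-27)); print("yaw from rail",yx)
for yv in (yx,yx+1,yx-1):
    a=np.deg2rad(yv); ex=np.array([np.cos(a),np.sin(a)]); ey=np.array([-ex[1],ex[0]])
    mid=(T[0]@ey+B[0]@ey)/2; xl=L[0]@ex; xr=Rt[0]@ex
    print(yv,"width",T[0]@ey-B[0]@ey,"len",xr-xl,"grip",ex*(xl+.007)+ey*mid)
```

```text
zmed 0.024023487031481147 0.023898525153089795
[ 0.4331 -0.3547] -61.31
[ 0.4365 -0.2837] 28.81
[ 0.4976 -0.3948] 28.77
[ 0.4985 -0.3136] -61.6
yaw from rail 28.690731
28.690731 width 0.12676203 len 0.0770302 grip [ 0.44060296 -0.35373205]
29.690731 width 0.12674785 len 0.0771001 grip [ 0.44090632 -0.3541643 ]
27.690731 width 0.12673753 len 0.07693681 grip [ 0.44031668 -0.35328835]
```

Run:
```python
from h import *
im,d,P=cloud("wrist3")
for u,v in [(400,170),(410,178),(430,175),(450,160),(500,160),(440,210),(395,165),(540,45),(200,220)]: print(u,v,P[v,u].round(3))
g=np.array([.4394,-.3544])
move([g[0],g[1],.12],down(28.75));
```

```text
400 170 [ 0.592 -0.339  0.035]
410 178 [ 0.6   -0.342  0.061]
430 175 [ 0.609 -0.328  0.089]
450 160 [ 0.62  -0.304  0.088]
500 160 [ 0.669 -0.278  0.09 ]
440 210 [ 0.641 -0.358  0.089]
395 165 [ 0.587 -0.336  0.021]
540 45 [ 0.653 -0.146  0.057]
200 220 [ 0.387 -0.518  0.042]
shift [-0.0706, -0.1257, 0.3576] turn [-0.0021, 0.0, -0.0243] rows>= 3.9
```

Emit:
play_rows:
  rows:
    - [[-0.0706,-0.1257,0.1],[0,0,-0.0243],0]
    - [[-0.0706,-0.1257,0.2],[0,0,-0.0243],0]
    - [[-0.0706,-0.1257,0.3],[0,0,-0.0243],0]
    - [[-0.0706,-0.1257,0.4],[0,0,-0.0243],0]
    - [[-0.0706,-0.1257,0.4],[0,0,-0.0243],0]
    - [[-0.0706,-0.1257,0.4],[0,0,-0.0243],0]
    - [[-0.0706,-0.1257,0.4],[0,0,-0.0243],0]

```text
clock: 3.5
position: [0.4402, -0.3549, 0.1007]
ee_rot: [-3.042, -0.782, -0.002]
force: [0.5, -0.3, 0.1]
width: 0.506
```

Run:
```python
from h import *
p,R,s=pose(); print(p,s["width"],s["joints"],s["clock"])
snap("wrist","4")
move([.4394,-.3544,.011],down(28.75))
```

```text
[ 0.4401825  -0.35491348  0.10066811] 0.5055903558209341 [ 0.14972384  0.54534675  0.62252416  1.9069875  -0.42654877  0.82322695
  1.50304766] 3.5
shift [-0.0008, -0.004, 0.181] turn [0.0017, -0.0017, 0.001] rows>= 1.8
```

View pics/wrist4.png

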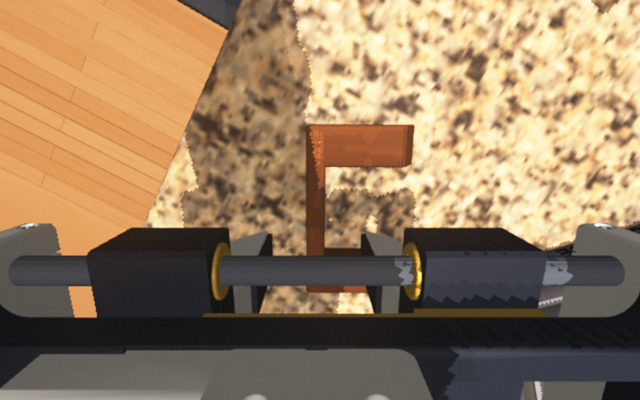

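Emit:
play_rows:
  rows:
    - [[0,-0.003,0.06],[0,0,0],0]
    - [[0,-0.003,0.12],[0,0,0],0]
    - [[0,-0.003,0.16],[0,0,0],0]
    - [[0,-0.003,0.181],[0,0,0],0]
    - [[0,-0.003,0.181],[0,0,0],0]
    - [[0,-0.003,0.181],[0,0,0],0]
  newtons: 25

```text
clock: 4.15
position: [0.439, -0.3557, 0.0107]
ee_rot: [3.042, 0.778, 0.003]
force: [0.5, -0.5, -1.3]
width: 0.501
```

Emit:
play_rows:
  rows:
    - [[0,0,0],[0,0,0],-1]
    - [[0,0,0],[0,0,0],-1]
    - [[0,0,0],[0,0,0],-1]
    - [[0,0,0],[0,0,0],-1]
    - [[0,0,0],[0,0,0],-1]
    - [[0,0,0],[0,0,0],-1]
  newtons: 25

```text
clock: 4.75
position: [0.4382, -0.3551, 0.0094]
ee_rot: [3.044, 0.778, 0.001]
force: [0.4, 2.5, 4.0]
width: 0.15
```

Emit:
play_rows:
  rows:
    - [[0,0,-0.04],[0,0,0],-1]
    - [[0,0,-0.14],[0,0,0],-1]
    - [[0,0,-0.24],[0,0,0],-1]
    - [[0,0,-0.34],[0,0,0],-1]
    - [[0,0,-0.36],[0,0,0],-1]
    - [[0,0,-0.36],[0,0,0],-1]

```text
clock: 5.35
position: [0.4385, -0.3555, 0.1904]
ee_rot: [3.042, 0.778, 0.004]
force: [-0.4, 0.5, -3.9]
width: 0.151
```

```bash
cat >> h.py <<'E'
c0=np.array([.48135,.00438,.041]); _a=np.deg2rad(-14.6); _b=np.deg2rad(8)
ux=np.array([np.cos(_a)*np.cos(_b),np.sin(_a)*np.cos(_b),np.sin(_b)]); uy=np.array([-np.sin(_a),np.cos(_a),0]); nz=np.cross(ux,uy)
def S(x,y,z): return c0+ux*x+uy*y+nz*z
RS=toolR(ux,-nz)
def inS(p): q=np.asarray(p)-c0; return np.array([q@ux,q@uy,q@nz])
E
python3 - <<'E'
from h import *
p,R,s=pose(); print(p,s["width"],s["joints"],s["clock"],s["force"])
snap("wrist","5"); snap("scene","5")
crop("scene5",300,100,200,150,4,"c_scene5")
print(S(-.081,0,.0105))
move(S(-.081,0,.12),RS)
E
```

```text
[ 0.43854003 -0.35548885  0.190423  ] 0.1512438060119184 [ 0.0807152   0.43466703  0.70858531  1.82401365 -0.33264772  1.00172465
  1.42575062] 5.35 [-0.38004053  0.45920886 -3.92616538]
[0.40231426 0.02496727 0.04012479]
shift [0.2807, -0.7192, 0.0794] turn [-0.0523, 0.1285, 0.7205] rows>= 7.8
```

View pics/wrist5.png

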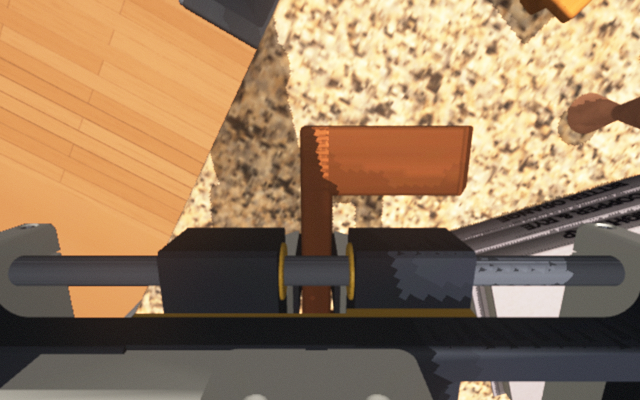

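View pics/c_scene5.png

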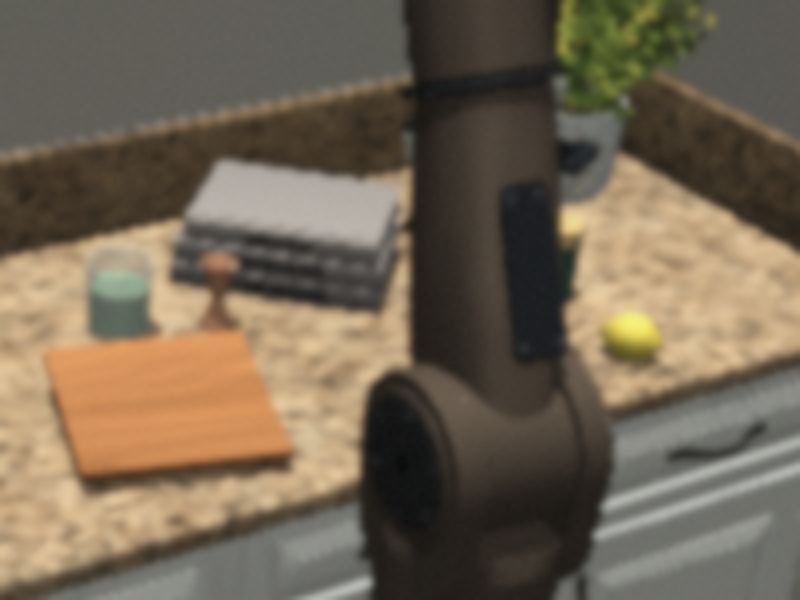

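Run:
```python
from h import *
p,R,s=pose()
im,d,P=cloud("wrist5"); Q=(P-p)@R
for r in ((130,190),):
    for c in range(308,470,15): print(c,np.median(Q[135:188,c:c+8].reshape(-1,3),axis=0).round(4))
for v in range(135,235,12): print(v,np.median(Q[v:v+6,308:326].reshape(-1,3),axis=0).round(4))
h=cv2.cvtColor(im,cv2.COLOR_RGB2HSV)
m=(((h[...,0]<12))&(h[...,1]>150)&(h[...,2]<200)).astype(np.uint8); m[:,:290]=0;m[:,480:]=0;m[:110]=0;m[225:]=0
cs,_=cv2.findContours(m,cv2.RETR_EXTERNAL,cv2.CHAIN_APPROX_NONE); c=max(cs,key=cv2.contourArea)[:,0]; u,v=c.T
for nm,sel in (("topedge",(v<135)&(u>315)&(u<460)),("left",(u<306)&(v>135)&(v<225))):
    print(nm,sel.sum(),cv2.fitLine(c[sel].astype(np.float32),cv2.DIST_HUBER,0,.01,.01).ravel())
```

```text
308 [-0.0014 -0.0485 -0.0173]
323 [ 0.0048 -0.0482 -0.0172]
338 [ 0.0111 -0.0482 -0.0172]
353 [ 0.0175 -0.0482 -0.0173]
368 [ 0.0239 -0.0482 -0.0173]
383 [ 0.0303 -0.0482 -0.0174]
398 [ 0.0366 -0.0482 -0.0173]
413 [ 0.043  -0.0482 -0.0173]
428 [ 0.0493 -0.0482 -0.0173]
443 [ 0.0558 -0.0482 -0.0173]
458 [ 0.0624 -0.0482 -0.0169]
135 [ 0.0003 -0.0581 -0.0171]
147 [ 0.0003 -0.053  -0.0171]
159 [ 0.0006 -0.048  -0.0173]
171 [ 0.0006 -0.0429 -0.0173]
183 [ 0.0006 -0.0376 -0.0172]
195 [ 0.0006 -0.0322 -0.0173]
207 [ 0.0006 -0.0268 -0.0172]
219 [ 0.0006 -0.0213 -0.0173]
231 [ 0.0004 -0.0158 -0.0173]
topedge 144 [9.9999535e-01 3.0573842e-03 3.7929999e+02 1.2660000e+02]
left 93 [1.607404e-02 9.998708e-01 3.014000e+02 1.715000e+02]
```

Emit:
play_rows:
  rows:
    - [[0.28,-0.721,0.08],[-0.0523,0.1285,0.7205],-1]
    - [[0.28,-0.721,0.08],[-0.0523,0.1285,0.7205],-1]
    - [[0.28,-0.721,0.08],[-0.0523,0.1285,0.7205],-1]
    - [[0.28,-0.721,0.08],[-0.0523,0.1285,0.7205],-1]
    - [[0.28,-0.721,0.08],[-0.0523,0.1285,0.7205],-1]
    - [[0.28,-0.721,0.08],[-0.0523,0.1285,0.7205],-1]
    - [[0.28,-0.721,0.08],[-0.0523,0.1285,0.7205],-1]
    - [[0.28,-0.721,0.08],[-0.0523,0.1285,0.7205],-1]
    - [[0.28,-0.721,0.08],[-0.0523,0.1285,0.7205],-1]
    - [[0.28,-0.721,0.08],[-0.0523,0.1285,0.7205],-1]

```text
clock: 6.45
position: [0.385, 0.0333, 0.1473]
ee_rot: [3.09, -0.382, 0.214]
force: [-0.7, -0.7, -3.2]
width: 0.15
```

Run:
```python
from h import *
p,R,s=pose(); print(inS(p),s["width"],s["joints"],s["clock"],s["force"])
snap("wrist","6"); snap("side","6"); crop("side6",260,120,160,120,5,"c_side6")
move(S(-.081,0.001,.03),RS);move(S(-.081,0.001,.0105),RS)
```

```text
[-0.08472488  0.00371203  0.11928495] 0.15030404288046367 [-1.12349025  0.08974113  0.921558    2.37325177 -0.01307539  0.59093788
 -0.44363482] 6.45 [-0.74941004 -0.66765036 -3.15144619]
shift [0.0034, -0.0028, 0.1792] turn [0.0034, 0.0001, 0.0039] rows>= 1.8
shift [0.0034, -0.0029, 0.2182] turn [0.0034, 0.0001, 0.0039] rows>= 2.2
```

View pics/wrist6.png

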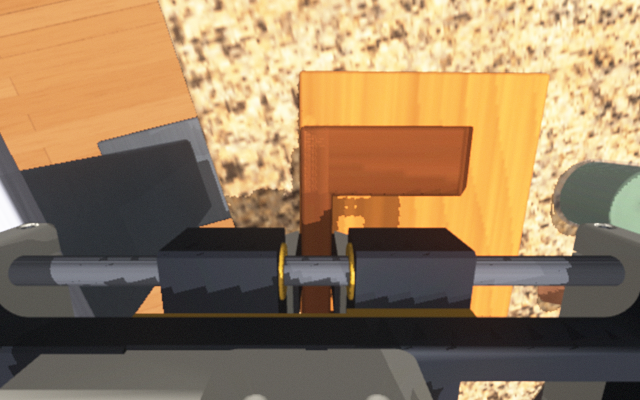

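View pics/c_side6.png

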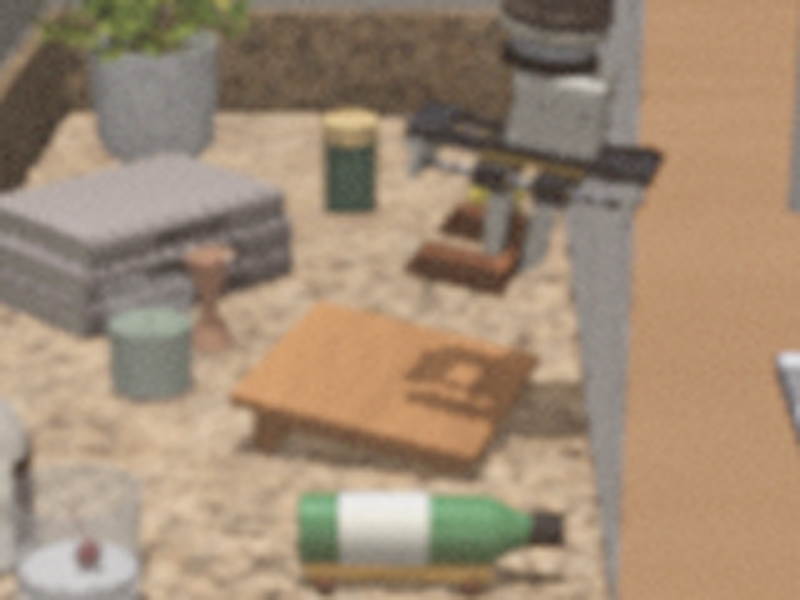

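Emit:
play_rows:
  rows:
    - [[0.003,-0.003,0.05],[0,0,0.004],-1]
    - [[0.003,-0.003,0.1],[0,0,0.004],-1]
    - [[0.003,-0.003,0.15],[0,0,0.004],-1]
    - [[0.003,-0.003,0.19],[0,0,0.004],-1]
    - [[0.003,-0.003,0.2],[0,0,0.004],-1]
    - [[0.003,-0.003,0.2],[0,0,0.004],-1]
    - [[0.003,-0.003,0.2],[0,0,0.004],-1]

```text
clock: 7.25
position: [0.4032, 0.0249, 0.0509]
ee_rot: [3.088, -0.405, 0.219]
force: [-0.3, 0.6, -2.3]
width: 0.152
```

Run:
```python
from h import *
p,R,s=pose(); print(inS(p),s["width"],s["joints"],s["clock"],s["force"])
move(S(-.081,0.001,.0105),RS)
```

```text
[-0.07864466  0.0001936   0.02100666] 0.15213934054837897 [-0.72533473  0.36823417  0.59306113  2.43299096 -0.49349709  0.30299484
  0.02707666] 7.25 [-0.3303284   0.62903859 -2.28891818]
shift [-0.0048, -0.0016, 0.021] turn [0.0015, -0.0022, -0.0057] rows>= 0.2
```

Lower in small steps until the force rises.

Emit:
play_rows:
  rows:
    - [[-0.0048,-0.0016,0.008],[0,-0.002,-0.005],-1]
    - [[-0.0048,-0.0016,0.014],[0,-0.002,-0.005],-1]
    - [[-0.0048,-0.0016,0.018],[0,-0.002,-0.005],-1]
    - [[-0.0048,-0.0016,0.02],[0,-0.002,-0.005],-1]
    - [[-0.0048,-0.0016,0.021],[0,-0.002,-0.005],-1]

```text
clock: 7.75
position: [0.4025, 0.0268, 0.0397]
ee_rot: [3.09, -0.394, 0.216]
force: [0.1, 0.5, -2.6]
width: 0.153
```

Run:
```python
from h import *
p,R,s=pose(); print(inS(p),s["width"],s["joints"],s["clock"],s["force"])
move(S(-.081,0.001,.0085),RS)
```

```text
[-0.08129635  0.00180477  0.01010143] 0.15278716757695543 [-0.68239521  0.39110174  0.5363685   2.43872234 -0.52756768  0.27008915
  0.05684008] 7.75 [ 0.06082317  0.53797416 -2.64683555]
shift [0.0006, 0.0016, 0.0032] turn [0.0011, -0.0002, 0.0009] rows>= 0.0
```

Emit:
play_rows:
  rows:
    - [[0,0.001,0.002],[0,0,0],-1]
    - [[0,0.001,0.002],[0,0,0],-1]
    - [[0,0.001,0.004],[0,0,0],-1]
    - [[0,0.001,0.004],[0,0,0],-1]

```text
clock: 8.15
position: [0.4027, 0.0264, 0.0383]
ee_rot: [3.091, -0.395, 0.217]
force: [-5.3, 0.2, 19.0]
width: 0.152
```

Emit:
play_rows:
  rows:
    - [[0,0,-0.002],[0,0,0],-1]
    - [[0,0,-0.002],[0,0,0],-1]

```text
clock: 8.35
position: [0.4026, 0.0262, 0.0388]
ee_rot: [3.09, -0.395, 0.216]
force: [0.2, -0.5, -2.8]
width: 0.153
```

Emit:
play_rows:
  rows:
    - [[0,0,0],[0,0,0],-0.4]
    - [[0,0,0],[0,0,0],-0.2]
    - [[0,0,0],[0,0,0],0]
    - [[0,0,0],[0,0,0],0]
    - [[0,0,0],[0,0,0],0]

```text
clock: 8.85
position: [0.4026, 0.0262, 0.0387]
ee_rot: [3.09, -0.395, 0.216]
force: [-0.1, -0.2, 0.3]
width: 0.49
```

Run:
```python
from h import *
p,R,s=pose(); print(inS(p),s["width"],s["joints"],s["clock"],s["force"])
snap("side","7"); crop("side7",260,120,160,120,5,"c_side7")
```

```text
[-0.08124454  0.00121669  0.0091103 ] 0.4901411017709328 [-0.6764415   0.39302911  0.53102348  2.43925994 -0.53049261  0.26684651
  0.06055624] 8.85 [-0.1439892  -0.17954376  0.34956616]
```

View pics/c_side7.png

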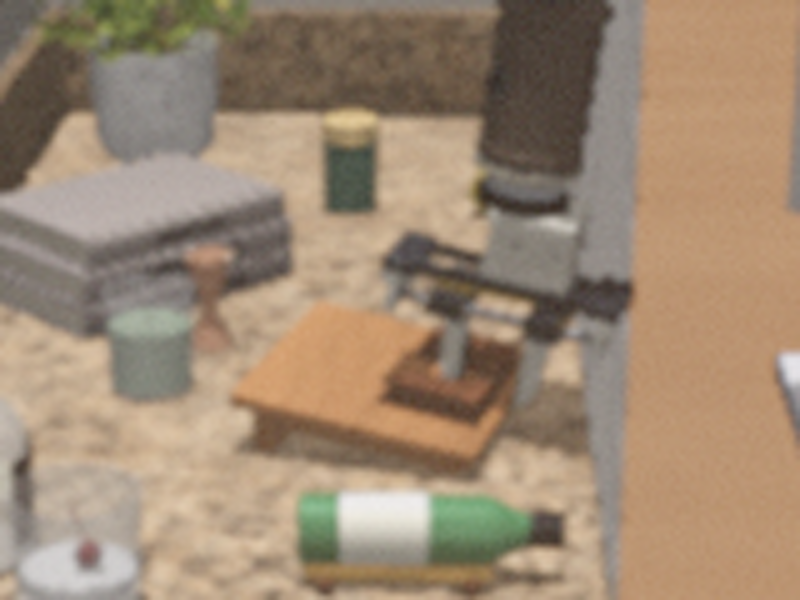

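Emit:
play_rows:
  rows:
    - [[0,0,-0.06],[0,0,0],0]
    - [[0,0,-0.16],[0,0,0],0]
    - [[0,0,-0.26],[0,0,0],0]
    - [[0,0,-0.36],[0,0,0],0]
    - [[0,0,-0.44],[0,0,0],0]
    - [[0,0,-0.44],[0,0,0],0]
    - [[0,0,-0.44],[0,0,0],0]

```text
clock: 9.6
position: [0.3741, 0.0346, 0.2605]
ee_rot: [3.097, -0.397, 0.224]
force: [-0.0, 1.0, -0.7]
width: 0.499
```

Run:
```python
from h import *
p,R,s=pose(); print(inS(p),s["width"],s["joints"],s["clock"],s["force"])
move(S(0.03,-0.09,.28),RS)
```

```text
[-0.07973759  0.00217644  0.23282216] 0.49887228897532754 [-1.34735887 -0.29013077  0.85765234  2.21922334  0.36464568  1.03239418
 -0.92936033] 9.6 [-0.01727304  0.95408126 -0.68262321]
shift [0.2199, 0.1836, -0.0947] turn [-0.0063, -0.0036, -0.0005] rows>= 3.0
```

Emit:
play_rows:
  rows:
    - [[0.22,0.184,-0.095],[0,0,0],1]
    - [[0.22,0.184,-0.095],[0,0,0],1]
    - [[0.22,0.184,-0.095],[0,0,0],1]
    - [[0.22,0.184,-0.095],[0,0,0],1]
    - [[0.22,0.184,-0.095],[0,0,0],1]

```text
clock: 10.1
position: [0.449, -0.081, 0.319]
ee_rot: [3.091, -0.398, 0.216]
force: [-1.0, 0.6, 0.2]
width: 0.883
```

Run:
```python
from h import *
p,R,s=pose(); print(inS(p),s["width"],s["joints"],s["clock"],s["force"])
snap("wrist","8")
```

```text
[ 0.02897628 -0.09079544  0.27669461] 0.8825994726614597 [-1.38837626 -0.31109748  1.19072847  1.9873409   0.38078686  1.16808793
 -0.58529032] 10.1 [-0.96853398  0.6027579   0.24623971]
```

View pics/wrist8.png

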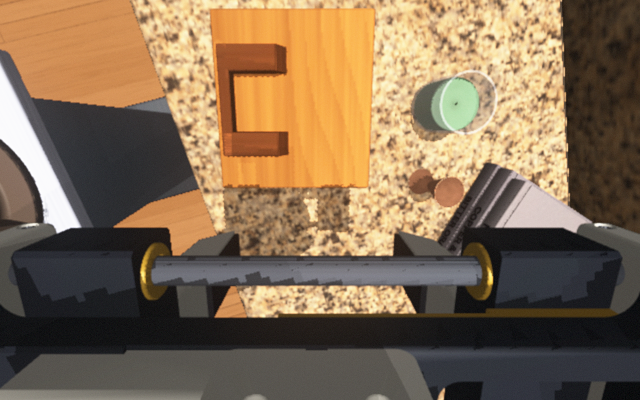

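Run:
```python
from h import *
n="wrist8"; im,d,K,R,t=load(n)
h=cv2.cvtColor(im,cv2.COLOR_RGB2HSV)
m=(((h[...,0]<13))&(h[...,1]>150)&(h[...,2]<170)).astype(np.uint8); m[:,:212]=0;m[:,295:]=0;m[:30]=0;m[165:]=0
cs,_=cv2.findContours(m,cv2.RETR_EXTERNAL,cv2.CHAIN_APPROX_NONE); c=max(cs,key=cv2.contourArea)[:,0].astype(float)
ov=im.copy(); cv2.drawContours(ov,cs,-1,(0,0,255),1); cv2.imwrite("pics/m8.png",cv2.resize(ov[0:200,190:390],None,fx=3,fy=3,interpolation=cv2.INTER_CUBIC)[:,:,::-1])
C=-R.T@t
def cast(c,z):
    ray=np.c_[(c-K[:2,2])/K[0,0],np.ones(len(c))]@R; o=c0+nz*z
    X=C+(((o-C)@nz)/(ray@nz))[:,None]*ray-c0; return np.c_[X@ux,X@uy]
X=cast(c,.024); u,v=c.T; 
print("cam slope",inS(C))
fl=lambda q:cv2.fitLine(q.astype(np.float32),cv2.DIST_HUBER,0,.001,.001).ravel()
L=fl(X[(u<225)&(v>50)&(v<150)]); T=fl(X[(v<50)&(u>225)&(u<278)]); 
B0=fl(X[(v>150)&(u>228)&(u<280)])
Rt=X[(u>283)]; R0=cast(c,0)[(u>283)]
print("L",L,"T",T,"B",B0,"right@0",R0[:,0].mean())
print("yaw(rail)",np.rad2deg(np.arctan2(-L[0]*np.sign(L[1]),abs(L[1]))),"yaw T",np.rad2deg(np.arctan(T[1]/T[0])),np.rad2deg(np.arctan(B0[1]/B0[0])))
# board edges check
hb=((h[...,0]<18)&(h[...,1]>140)&(h[...,2]>90)).astype(np.uint8); hb[:,:205]=0; hb[:,385:]=0; hb[192:]=0
hb=cv2.morphologyEx(hb,cv2.MORPH_OPEN,np.ones((5,5),np.uint8)); cb,_=cv2.findContours(hb,cv2.RETR_EXTERNAL,cv2.CHAIN_APPROX_NONE); cb=max(cb,key=cv2.contourArea)[:,0].astype(float)
Y=cast(cb,0); ub,vb=cb.T
for nm,s_ in (("lo",(ub<225)&(vb>20)&(vb<175)),("hi",(ub>360)&(vb>20)&(vb<175)),("left",(vb<20)&(ub>225)&(ub<360)),("right",(vb>175)&(ub>235)&(ub<360))): print(nm,fl(Y[s_]).round(4))
```

```text
cam slope [ 0.02918361 -0.02566009  0.42681037]
L [ 0.00209804 -0.9999978  -0.08730494  0.00198992] T [ 0.99999917 -0.00129132 -0.04278963  0.0644575 ] B [ 9.9999964e-01 -8.4090035e-04 -4.7670990e-02 -6.3205488e-02] right@0 -0.010075046250722378
yaw(rail) 0.12020883 yaw T -0.073986985 -0.048180044
lo [ 0.0012  1.     -0.0988  0.0057]Traceback (most recent call last):
  File "<stdin>", line 23, in <module>
  File "<stdin>", line 13, in <lambda>
cv2.error: OpenCV(4.12.0) /io/opencv/modules/imgproc/src/linefit.cpp:50: error: (-215:Assertion failed) count > 0 in function 'fitLine2D_wods'
```

View pics/m8.png

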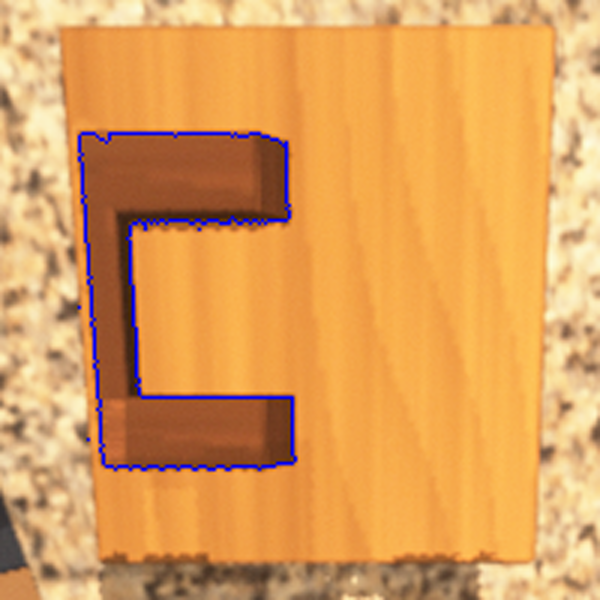

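Run:
```python
from h import *
n="wrist1"; im,d,P=cloud(n); _,_,K,R,t=load(n)
h=cv2.cvtColor(im,cv2.COLOR_RGB2HSV)
g=((h[...,0]>50)&(h[...,0]<85)&(h[...,1]>120)); g[:, :300]=0; g[:,420:]=0; g[235:]=0; g[:130]=0
v,u=np.nonzero(g); Q=P[g]; print(len(u),np.percentile(Q,[2,50,98],axis=0).round(3))
C=-R.T@t; c=np.c_[u,v].astype(float); ray=np.c_[(c-K[:2,2])/K[0,0],np.ones(len(c))]@R
X=(C+((.039-C[2])/ray[:,2])[:,None]*ray)[:,:2]
r=cv2.minAreaRect(X.astype(np.float32)*1000); print(r,cv2.boxPoints(r))
move([0.46,0.22,0.30],down(-15))
```

```text
1347 [[0.379 0.272 0.049]
 [0.424 0.291 0.06 ]
 [0.531 0.311 0.065]]
((460.3796081542969, 290.3420104980469), (165.25692749023438, 44.96584701538086), 0.4899485111236572) [[377.5619  312.11752]
 [377.9464  267.15335]
 [543.1973  268.5665 ]
 [542.8128  313.53067]]
shift [-0.1319, -0.5865, 0.0186] turn [0.0003, -0.1326, 0.0076] rows>= 6.0
```

Emit:
play_rows:
  rows:
    - [[-0.132,-0.586,0.02],[0,-0.13,0],1]
    - [[-0.132,-0.586,0.02],[0,-0.13,0],1]
    - [[-0.132,-0.586,0.02],[0,-0.13,0],1]
    - [[-0.132,-0.586,0.02],[0,-0.13,0],1]
    - [[-0.132,-0.586,0.02],[0,-0.13,0],1]
    - [[-0.132,-0.586,0.02],[0,-0.13,0],1]
    - [[-0.132,-0.586,0.02],[0,-0.13,0],1]
    - [[-0.132,-0.586,0.02],[0,-0.13,0],1]

```text
clock: 10.95
position: [0.4117, 0.1981, 0.3221]
ee_rot: [-3.097, 0.385, -0.061]
force: [-0.2, -0.4, 0.5]
width: 1.001
```

Run:
```python
from h import *
p,R,s=pose(); print(p,s["width"],s["joints"],s["clock"],s["force"])
snap("wrist","9")
```

```text
[0.41166763 0.19810296 0.32210687] 1.0013995416604273 [-2.24355283 -0.4362181   1.31269734  1.91278268  0.45911199  1.33342838
 -1.30222945] 10.95 [-0.24046526 -0.38469468  0.4643167 ]
```

View pics/wrist9.png

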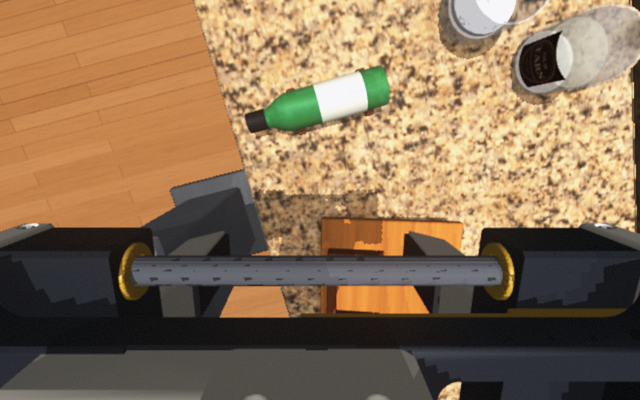

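Run:
```python
from h import *
n="wrist9"; im,d,P=cloud(n); _,_,K,R,t=load(n)
h=cv2.cvtColor(im,cv2.COLOR_RGB2HSV)
g=((h[...,0]>50)&(h[...,0]<85)&(h[...,1]>110))|((h[...,1]<50)&(h[...,2]>140)); b=np.zeros_like(g); b[60:140,255:400]=1; g&=b
g=cv2.morphologyEx(g.astype(np.uint8),cv2.MORPH_CLOSE,np.ones((3,3))); g=cv2.morphologyEx(g,cv2.MORPH_OPEN,np.ones((5,5)))
nl,l,st,_=cv2.connectedComponentsWithStats(g); g=l==1+st[1:,4].argmax(); print(g.sum())
v,u=np.nonzero(g); Q=P[g]; Q=Q[(Q[:,2]>.03)]; print("zmax",np.percentile(Q[:,2],98))
C=-R.T@t; c=np.c_[u,v].astype(float); ray=np.c_[(c-K[:2,2])/K[0,0],np.ones(len(c))]@R
X=(C+((.039-C[2])/ray[:,2])[:,None]*ray)[:,:2]
r=cv2.minAreaRect(X.astype(np.float32)*1000); print(r); print("cam",C)
# per x-slice centres
for x0 in np.arange(.37,.56,.015):
    s=(X[:,0]>x0)&(X[:,0]<x0+.015)
    if s.sum()>20: print(x0.round(3),X[s,1].min().round(4),X[s,1].max().round(4),((X[s,1].min()+X[s,1].max())/2).round(4),"depth-based top y:",Q[(Q[:,0]>x0)&(Q[:,0]<x0+.015)][:,1].mean().round(4))
print("base end x (depth) ",np.percentile(Q[:,0],[1,99]), "ray",X[:,0].max(),X[:,0].min())
# base end per z: endpoint px
k=np.argsort(X[:,0])[-15:]; print(c[k].mean(0)); 
w=(h[...,1]<50)&g; print("label x",np.percentile(P[w][:,0],[2,98]))
crop(n,230,50,180,110,4,"c_w9")
```

```text
4472
zmax 0.06506331190541363
((458.193115234375, 290.97576904296875), (165.319580078125, 49.25394821166992), 1.8090338706970215)
cam [0.42147045 0.25890546 0.47368553]
0.37 0.2769 0.302 0.2894 depth-based top y: 0.2883
0.385 0.2709 0.3099 0.2904 depth-based top y: 0.2888
0.4 0.267 0.3136 0.2903 depth-based top y: 0.2893
0.415 0.2666 0.3138 0.2902 depth-based top y: 0.2885
0.43 0.2687 0.314 0.2914 depth-based top y: 0.2901
0.445 0.2663 0.3156 0.2909 depth-based top y: 0.2901
0.46 0.2666 0.3157 0.2912 depth-based top y: 0.2898
0.475 0.2671 0.3164 0.2917 depth-based top y: 0.2905
0.49 0.2676 0.3165 0.2921 depth-based top y: 0.291
0.505 0.2684 0.3159 0.2922 depth-based top y: 0.291
0.52 0.2704 0.3151 0.2928 depth-based top y: 0.2913
0.535 0.2703 0.3135 0.2919 depth-based top y: nan
base end x (depth)  [0.38015255 0.53270973] ray 0.540878660842001 0.3755354749933364
[386.73333333  83.53333333]
label x [0.44683126 0.50531857]<stdin>:14: RuntimeWarning: Mean of empty slice.
  ret = ret.dtype.type(ret / rcount)
```

View pics/c_w9.png

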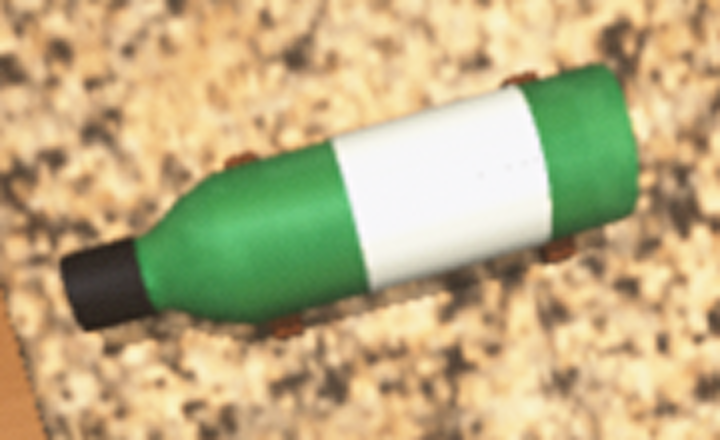

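Run:
```python
from h import *
n="wrist9"; im,d,P=cloud(n); _,_,K,R,t=load(n); C=-R.T@t
def cast(u,v,z):
    r=np.array([(u-K[0,2])/K[0,0],(v-K[1,2])/K[0,0],1])@R; return (C+(z-C[2])/r[2]*r).round(4)
pts=[cast(290,90,.01),cast(301.5,131.5,.01),cast(360,69.5,.01),cast(370,112.5,.01)]
print(pts,"rest mid",np.mean(pts,0))
print("cap end",cast(248,123,.039))
p,Rt,s=pose()
move([.47,.291,.20],down(91.3)); move([.45,.26,.30],down(37))
```

```text
[array([0.4161, 0.3192, 0.01  ]), array([0.4173, 0.2613, 0.01  ]), array([0.516 , 0.3219, 0.01  ]), array([0.5176, 0.263 , 0.01  ])] rest mid [0.46675 0.29135 0.01   ]
cap end [0.3522 0.2889 0.039 ]
shift [0.0579, -0.2023, 0.2518] turn [0.0152, -0.0466, -1.7578] rows>= 12.3
shift [0.0417, -0.1375, 0.0493] turn [-0.007, -0.0433, -0.853] rows>= 6.0
```

Emit:
play_rows:
  rows:
    - [[0.04,-0.138,0.05],[0,-0.04,-0.853],1]
    - [[0.04,-0.138,0.05],[0,-0.04,-0.853],1]
    - [[0.04,-0.138,0.05],[0,-0.04,-0.853],1]
    - [[0.04,-0.138,0.05],[0,-0.04,-0.853],1]
    - [[0.04,-0.138,0.05],[0,-0.04,-0.853],1]
    - [[0.04,-0.138,0.05],[0,-0.04,-0.853],1]
    - [[0.04,-0.138,0.05],[0,-0.04,-0.853],1]
    - [[0.04,-0.138,0.05],[0,-0.04,-0.853],1]

```text
clock: 11.8
position: [0.4009, 0.2271, 0.3246]
ee_rot: [-2.968, -0.982, -0.072]
force: [0.3, 1.1, -0.2]
width: 1.0
```

Run:
```python
from h import *
p,R,s=pose(); print(p,s["joints"],s["clock"],s["force"])
move([.4695,.291,.20],down(91.4))
```

```text
[0.40085787 0.22711631 0.32462698] [-2.30874372 -0.43766005  1.3166009   1.9042917   0.4544581   1.33048068
 -0.47319102] 11.8 [ 0.33167728  1.07763508 -0.19355358]
shift [0.174, -0.0208, 0.258] turn [0.0225, -0.0428, -0.9129] rows>= 6.4
```

Emit:
play_rows:
  rows:
    - [[0.05,-0.01,0.1],[0,-0.04,-0.2],1]
    - [[0.1,-0.02,0.2],[0,-0.04,-0.4],1]
    - [[0.174,-0.02,0.26],[0,-0.04,-0.6],1]
    - [[0.174,-0.02,0.26],[0,-0.04,-0.91],1]
    - [[0.174,-0.02,0.26],[0,-0.04,-0.91],1]
    - [[0.174,-0.02,0.26],[0,-0.04,-0.91],1]
    - [[0.174,-0.02,0.26],[0,-0.04,-0.91],1]
    - [[0.174,-0.02,0.26],[0,-0.04,-0.91],1]

```text
clock: 12.6
position: [0.3713, 0.2286, 0.2691]
ee_rot: [2.176, 2.223, 0.08]
force: [0.5, 0.6, -0.3]
width: 0.999
```

Run:
```python
from h import *
p,R,s=pose(); print(p,s["joints"],s["clock"],s["force"]); print(R.round(3))
move([.4695,.291,.20],down(91.4))
```

```text
[0.37126834 0.22859022 0.26907615] [-2.33260408 -0.43753558  1.31673118  2.05367662  0.49971241  1.20285482
  0.37760292] 12.6 [ 0.51449099  0.56964008 -0.31656526]
[[-0.022  0.998  0.057]
 [ 1.     0.021  0.016]
 [ 0.015  0.058 -0.998]]
shift [0.1185, 0.1907, 0.1512] turn [0.0552, -0.0142, -0.0032] rows>= 2.7
```

Run:
```python
from h import *
move([.47,-.08,.28],down(45))
```

```text
shift [-0.6209, 0.1856, -0.0204] turn [0.0464, -0.0357, 0.7699] rows>= 6.5
```

Emit:
play_rows:
  rows:
    - [[-0.62,0.186,-0.02],[0.046,-0.036,0.77],1]
    - [[-0.62,0.186,-0.02],[0.046,-0.036,0.77],1]
    - [[-0.62,0.186,-0.02],[0.046,-0.036,0.77],1]
    - [[-0.62,0.186,-0.02],[0.046,-0.036,0.77],1]
    - [[-0.62,0.186,-0.02],[0.046,-0.036,0.77],1]
    - [[-0.62,0.186,-0.02],[0.046,-0.036,0.77],1]
    - [[-0.62,0.186,-0.02],[0.046,-0.036,0.77],1]
    - [[-0.62,0.186,-0.02],[0.046,-0.036,0.77],1]
    - [[-0.62,0.186,-0.02],[0.046,-0.036,0.77],1]

```text
clock: 13.5
position: [0.4365, -0.0736, 0.2967]
ee_rot: [2.888, 1.19, 0.045]
force: [0.3, 0.7, -0.9]
width: 1.001
```

Run:
```python
from h import *
p,R,s=pose(); print(p,s["joints"],s["clock"],s["force"]); print(R.round(3))
move([.5,-.35,.25],down(45))
```

```text
[ 0.43649152 -0.07358597  0.29674049] [-1.61413289 -0.43756964  1.31682391  1.97748472  0.45852577  1.2793803
  0.33238518] 13.5 [ 0.3470243   0.71064399 -0.92924174]
[[ 0.709  0.704  0.033]
 [ 0.705 -0.71  -0.005]
 [ 0.02   0.027 -0.999]]
shift [-0.3013, 0.4791, 0.1005] turn [0.0259, -0.0191, -0.0034] rows>= 5.7
```

Emit:
play_rows:
  rows:
    - [[-0.3,0.48,0.1],[0.026,-0.019,0],1]
    - [[-0.3,0.48,0.1],[0.026,-0.019,0],1]
    - [[-0.3,0.48,0.1],[0.026,-0.019,0],1]
    - [[-0.3,0.48,0.1],[0.026,-0.019,0],1]
    - [[-0.3,0.48,0.1],[0.026,-0.019,0],1]
    - [[-0.3,0.48,0.1],[0.026,-0.019,0],1]
    - [[-0.3,0.48,0.1],[0.026,-0.019,0],1]
    - [[-0.3,0.48,0.1],[0.026,-0.019,0],1]

```text
clock: 14.3
position: [0.3801, -0.2516, 0.3173]
ee_rot: [2.868, 1.189, 0.038]
force: [0.1, -0.1, 0.6]
width: 0.996
```

Run:
```python
from h import *
p,R,s=pose(); print(p,s["joints"],s["clock"],s["force"]); print(R.round(3))
```

```text
[ 0.38009372 -0.25164057  0.31731414] [-1.20875933 -0.43741121  1.3168223   1.92327176  0.45853856  1.32056097
  0.76518171] 14.3 [ 0.09355227 -0.08578654  0.5579022 ]
[[ 0.706  0.707  0.036]
 [ 0.708 -0.706 -0.024]
 [ 0.008  0.043 -0.999]]
```

```bash
cat > fk.py <<'E'
import numpy as np
from scipy.spatial.transform import Rotation as Ro
from scipy.optimize import least_squares
D=[ # joints, pos, rotvec
([-1.25863523,0.43518901,0.02499345,1.57407375,-0.01158082,1.13400725,-0.07510384],[0.25172749,0.5715312,0.23397535],[2.63049141,1.71581441,-1.86297427e-03]),
([-0.98167237,0.07378195,0.2691603,1.69655633,-0.01867561,1.36982247,-0.02349342],[0.38388947,0.27491859,0.38244991],[-2.95829672,-1.05656419,-0.0067631]),
([-0.52337093,0.16197649,0.62634926,1.63382177,-0.09322876,1.37665279,0.58246202],[0.51132958,-0.05286007,0.37920819],[3.05302688,.727290113,-1.15849384e-03]),
([0.12347277,0.473951,0.72580675,1.48502811,-0.31856789,1.30622818,1.35272052],[0.49889024,-0.39596615,0.29799339],[-3.05194942,-.737251735,2.95446551e-03]),
([0.14972384,0.54534675,0.62252416,1.9069875,-0.42654877,0.82322695,1.50304766],[0.4401825,-0.35491348,0.10066811],[-3.042,-.782,-.002]),
([0.0807152,0.43466703,0.70858531,1.82401365,-0.33264772,1.00172465,1.42575062],[0.43854003,-0.35548885,0.190423],[3.042,.778,.004]),
([-1.12349025,0.08974113,0.921558,2.37325177,-0.01307539,0.59093788,-0.44363482],[.385,.0333,.1473],[3.09,-.382,.214]),
([-0.72533473,0.36823417,0.59306113,2.43299096,-0.49349709,0.30299484,0.02707666],[.4032,.0249,.0509],[3.088,-.405,.219]),
([-0.6764415,0.39302911,0.53102348,2.43925994,-0.53049261,0.26684651,0.06055624],[.4026,.0262,.0387],[3.09,-.395,.216]),
([-1.34735887,-0.29013077,0.85765234,2.21922334,0.36464568,1.03239418,-0.92936033],[.3741,.0346,.2605],[3.097,-.397,.224]),
([-1.38837626,-0.31109748,1.19072847,1.9873409,0.38078686,1.16808793,-0.58529032],[.449,-.081,.319],[3.091,-.398,.216]),
([-2.24355283,-0.4362181,1.31269734,1.91278268,0.45911199,1.33342838,-1.30222945],[0.41166763,0.19810296,0.32210687],[-3.097,.385,-.061]),
([-2.30874372,-0.43766005,1.3166009,1.9042917,0.4544581,1.33048068,-0.47319102],[0.40085787,0.22711631,0.32462698],[-2.968,-.982,-.072]),
([-2.33260408,-0.43753558,1.31673118,2.05367662,0.49971241,1.20285482,0.37760292],[0.37126834,0.22859022,0.26907615],[2.176,2.223,.08]),
([-1.61413289,-0.43756964,1.31682391,1.97748472,0.45852577,1.2793803,0.33238518],[0.43649152,-0.07358597,0.29674049],[2.888,1.19,.045]),
([-1.20875933,-0.43741121,1.3168223,1.92327176,0.45853856,1.32056097,0.76518171],[0.38009372,-0.25164057,0.31731414],[2.868,1.189,.038])]
AX=[2,1,2,1,2,1,2]
def fk(q,par,sg):
    # offsets per link 8x3, base yaw, tool yaw
    off=par[:24].reshape(8,3); R=Ro.from_euler('z',par[24]); p=off[0].copy()
    qo=par[25:32]
    for i in range(7):
        v=np.zeros(3); v[AX[i]]=sg[i]*q[i]+qo[i]; R=R*Ro.from_rotvec(v); p=p+R.apply(off[i+1])
    return p,R*Ro.from_euler('z',par[32])
def res(par,sg):
    r=[]
    for q,pp,rv in D:
        p,R=fk(q,par,sg); r+=list((p-pp)/.002); r+=list((Ro.from_rotvec(rv).inv()*R).as_rotvec()/.005)
    return np.r_[r,(par[:24]-P0[:24])/.3,par[25:32]/.03]
P0=np.zeros(33); o=P0[:24].reshape(8,3); o[1]=[0,0,.3]; o[3]=[0,0,.4]; o[5]=[0,0,.4]; o[7]=[0,0,.25]
E
cat > fit.py <<'E'
import itertools
from fk import *
best=None
for s1,s3,s5,s7 in itertools.product([1,-1],repeat=4):
    sg=[s1,1,s3,1,s5,1,s7]
    for ty in (0,np.pi/2,np.pi,-np.pi/2):
        x=P0.copy(); x[32]=ty
        f=least_squares(res,x,args=(sg,),max_nfev=30)
        if best is None or f.cost<best[0]: best=(f.cost,sg,f.x); print(f.cost,sg,ty)
f=least_squares(res,best[2],args=(best[1],)); print(f.cost)
np.savez("fk.npz",par=f.x,sg=best[1]); print(f.x[:24].reshape(8,3).round(3),f.x[24:].round(3))
r=res(f.x,best[1])[:len(D)*6].reshape(-1,6); print((np.abs(r[:,:3]).max()*.002),np.abs(r[:,3:]).max()*.005)
E
time python3 fit.py
```

```text
1243496.9067622372 [1, 1, 1, 1, 1, 1, 1] 0
373604.0988366494 [1, 1, 1, 1, 1, 1, 1] 1.5707963267948966
335776.13275077613 [1, 1, 1, 1, -1, 1, 1] 0
312863.5424070039 [1, 1, 1, 1, -1, 1, 1] 1.5707963267948966
312863.53946416057 [1, 1, 1, 1, -1, 1, 1] 3.141592653589793
10833.870379617309 [-1, 1, 1, 1, 1, 1, -1] 0
10833.870379617158 [-1, 1, 1, 1, 1, 1, -1] -1.5707963267948966
10735.762100115368 [-1, 1, 1, 1, -1, 1, -1] 0
10735.762099973246 [-1, 1, 1, 1, -1, 1, -1] 3.141592653589793
10735.76209990208 [-1, 1, 1, 1, -1, 1, -1] -1.5707963267948966
0.14757526311477653 [-1, 1, -1, 1, -1, 1, -1] 0
0.14757526311476804 [-1, 1, -1, 1, -1, 1, -1] 1.5707963267948966
0.14757526311476743 [-1, 1, -1, 1, -1, 1, -1] 3.141592653589793
0.14757526311476366
[[ 0.    -0.    -0.014]
 [-0.    -0.018  0.286]
 [ 0.    -0.018  0.079]
 [ 0.    -0.008  0.479]
 [-0.    -0.008  0.014]
 [-0.    -0.     0.414]
 [-0.    -0.     0.056]
 [ 0.     0.     0.306]] [-0.     0.    -0.     0.     0.    -0.    -0.    -0.     3.142]
4.526767503709728e-05 0.0004918635142021861
real	5m35.854s
user	5m21.732s
sys	0m0.276s
```

```bash
cat > sim.py <<'E'
from fk import *
z=np.load("fk.npz"); PAR=z["par"]; SG=z["sg"]
LO=np.array([-2.62,-.44,-1.27,.08,-1.32,.12,-2.74]); HI=np.array([2.62,2.09,1.32,2.57,4.46,2,2.74])
def FK(q): return fk(q,PAR,SG)
def jac(q):
    p,R=FK(q); J=np.zeros((6,7)); e=1e-6
    for i in range(7):
        d=q.copy(); d[i]+=e; p2,R2=FK(d); J[:3,i]=(p2-p)/e; J[3:,i]=(R2*R.inv()).as_rotvec()/e
    return p,R,J
def step(q,pt,Rt,k=0,qn=None,lam=1e-4,W=None,n=40):
    q=q.copy()
    for _ in range(n):
        p,R,J=jac(q); e=np.r_[pt-p,(Rt*R.inv()).as_rotvec()]
        if np.linalg.norm(e)<1e-4: break
        Ji=J.T@np.linalg.inv(J@J.T+lam*np.eye(6)); dq=Ji@e
        if k: dq=dq+(np.eye(7)-Ji@J)@(k*(qn-q))
        m=np.abs(dq).max(); 
        if m>.2: dq*=.2/m
        q=np.clip(q+dq,LO,HI)
    return q
def go(q,pt,Rt,N=16,**kw):
    p,R=FK(q); dR=(R.inv()*Rt).as_rotvec()
    for i in range(1,N+1):
        a=i/N; q=step(q,p+a*(pt-p),R*Ro.from_rotvec(a*dR),**kw)
    return q
E
python3 - <<'E'
from sim import *
seq=[0,1,2,3]; 
mid=(LO+HI)/2
for name,kw in (("pinv",{}),("home.02",dict(k=.02,qn=np.array(D[0][0]),n=5)),("mid.02",dict(k=.02,qn=mid,n=5)),("home.1",dict(k=.1,qn=np.array(D[0][0]),n=5))):
    print(name)
    for i,j in ((0,1),(1,2),(2,3),(5,6),(9,10),(10,11),(8,9),(14,15)):
        q=go(np.array(D[i][0]),np.array(D[j][1]),Ro.from_rotvec(D[j][2]),**kw); print(i,j,q.round(2),np.round(D[j][0],2))
E
```

```text
pinv
0 1 [-0.96  0.07  0.24  1.7  -0.02  1.37 -0.03] [-0.98  0.07  0.27  1.7  -0.02  1.37 -0.02]
1 2 [-0.52  0.16  0.62  1.63 -0.09  1.38  0.58] [-0.52  0.16  0.63  1.63 -0.09  1.38  0.58]
2 3 [ 0.13  0.47  0.72  1.48 -0.31  1.31  1.35] [ 0.12  0.47  0.73  1.49 -0.32  1.31  1.35]
5 6 [-1.05  0.09  0.84  2.37  0.    0.59 -0.47] [-1.12  0.09  0.92  2.37 -0.01  0.59 -0.44]
9 10 [-1.41 -0.33  1.19  1.99  0.4   1.18 -0.61] [-1.39 -0.31  1.19  1.99  0.38  1.17 -0.59]
10 11 [-1.6   0.02  1.09  1.91 -0.01  1.18 -0.75] [-2.24 -0.44  1.31  1.91  0.46  1.33 -1.3 ]
8 9 [-1.26 -0.25  0.8   2.22  0.32  1.01 -0.87] [-1.35 -0.29  0.86  2.22  0.36  1.03 -0.93]
14 15 [-1.21 -0.44  1.31  1.92  0.46  1.32  0.76] [-1.21 -0.44  1.32  1.92  0.46  1.32  0.77]
home.02
0 1 [-0.96  0.07  0.25  1.7  -0.02  1.37 -0.03] [-0.98  0.07  0.27  1.7  -0.02  1.37 -0.02]
1 2 [-0.51  0.16  0.61  1.63 -0.09  1.38  0.58] [-0.52  0.16  0.63  1.63 -0.09  1.38  0.58]
2 3 [ 0.18  0.45  0.62  1.48 -0.27  1.3   1.31] [ 0.12  0.47  0.73  1.49 -0.32  1.31  1.35]
5 6 [-0.86  0.08  0.62  2.36  0.04  0.6  -0.52] [-1.12  0.09  0.92  2.
[... 1190 characters left out ...]
 -0.02] [-0.98  0.07  0.27  1.7  -0.02  1.37 -0.02]
1 2 [-0.49  0.16  0.59  1.63 -0.09  1.38  0.57] [-0.52  0.16  0.63  1.63 -0.09  1.38  0.58]
2 3 [ 0.26  0.44  0.5   1.47 -0.21  1.29  1.25] [ 0.12  0.47  0.73  1.49 -0.32  1.31  1.35]
5 6 [-0.76  0.08  0.5   2.35  0.06  0.6  -0.55] [-1.12  0.09  0.92  2.37 -0.01  0.59 -0.44]
9 10 [-0.6  -0.04  0.63  1.97  0.06  1.07 -0.25] [-1.39 -0.31  1.19  1.99  0.38  1.17 -0.59]
10 11 [-0.91  0.05  0.35  1.87 -0.01  1.18 -0.8 ] [-2.24 -0.44  1.31  1.91  0.46  1.33 -1.3 ]
8 9 [-0.76 -0.14  0.41  2.2   0.16  0.96 -0.69] [-1.35 -0.29  0.86  2.22  0.36  1.03 -0.93]
14 15 [-1.22 -0.44  1.3   1.92  0.48  1.34  0.74] [-1.21 -0.44  1.32  1.92  0.46  1.32  0.77]
```

Emit:
play_rows:
  rows:
    - [[0,0,0],[0,0,0],1]

```text
clock: 14.4
position: [0.3801, -0.2518, 0.3173]
ee_rot: [2.869, 1.189, 0.038]
force: [0.0, -0.8, -0.0]
width: 0.995
```

```bash
cat > cur.py <<'E'
from sim import *
from cell import arm
def cur():
    s=arm.observe(); return np.array(s["joints"]),np.array(s["position"]),Ro.from_rotvec(s["ee_rot"])
E
python3 - <<'E'
from cur import *
q,p,R=cur(); print(q.round(3),p.round(4),R.as_matrix().round(3))
_,_,J=jac(q); Ji=np.linalg.pinv(J); U,S,Vt=np.linalg.svd(J); print("null",Vt[6].round(2),S.round(3))
for i,n in enumerate(["x","y","z","rx","ry","rz"]): print(n,Ji[:,i].round(2))
E
```

```text
[-1.209 -0.437  1.317  1.923  0.459  1.321  0.765] [ 0.3801 -0.2518  0.3173] [[ 0.707  0.706  0.036]
 [ 0.707 -0.706 -0.024]
 [ 0.009  0.043 -0.999]]
null [ 0.24  0.49  0.28  0.   -0.44 -0.31  0.58] [1.813 1.595 1.369 0.454 0.285 0.151]
x [-4.13  0.26  3.69 -1.55  0.21 -0.13 -0.2 ]
y [ 0.56  0.96 -1.8   1.04 -1.06 -0.55 -1.29]
z [ 1.17  0.35 -1.7  -1.8  -0.8   2.16  0.59]
rx [-0.33 -0.63  0.47 -0.39 -0.4   0.38  0.35]
ry [-1.41  0.24  1.39 -0.58 -0.08  0.89  0.13]
rz [-0.11 -0.31 -0.18 -0.    0.24  0.17  0.68]
```

```bash
cat > fast.py <<'E'
from sim import *
OFF=PAR[:24].reshape(8,3); QO=PAR[25:32]; A=np.eye(3)[[2,1,2,1,2,1,2]]
RB=Ro.from_euler('z',PAR[24]).as_matrix(); RT=Ro.from_euler('z',PAR[32]).as_matrix()
def rot(ax,t):
    c,s=np.cos(t),np.sin(t)
    return np.array([[c,-s,0],[s,c,0],[0,0,1]]) if ax==2 else np.array([[c,0,s],[0,1,0],[-s,0,c]])
def FJ(q):
    R=RB; p=OFF[0]; ax=[];o=[]
    for i in range(7):
        ax.append(R[:,AX[i]]*SG[i]); o.append(p); R=R@rot(AX[i],SG[i]*q[i]+QO[i]); p=p+R@OFF[i+1]
    J=np.zeros((6,7))
    for i in range(7): J[:3,i]=np.cross(ax[i],p-o[i]); J[3:,i]=ax[i]
    return p,R@RT,J
def rv(M): return Ro.from_matrix(M).as_rotvec()
def path(q,pt,Rt,sub=4,maxrows=30):
    """pinv follow; returns q, min margin"""
    mg=9; pc,Rc,_=FJ(q); rows=0
    while rows<maxrows:
        e=pt-pc; r=rv(Rt@Rc.T); ne,nr=np.linalg.norm(e),np.linalg.norm(r)
        if ne<1e-5 and nr<1e-5: break
        rows+=1
        fe=min(1,.05/max(ne,1e-9)); fr=min(1,np.deg2rad(8.59)/max(nr,1e-9))
        e1,r1=e*fe,r*fr; p0,R0=pc,Rc
        for k in range(1,sub+1):
            pk=p0+e1*k/sub; Rk=Ro.from_rotvec(r1*k/sub).as_matrix()@R0
            p,R,J=FJ(q); q=q+np.linalg.pinv(J)@np.r_[pk-p,rv(Rk@R.T)]
            mg=min(mg,(q-LO).min(),(HI-q).min())
            if mg<-.02: return q,mg,rows
        pc,Rc=p0+e1,Ro.from_rotvec(r1).as_matrix()@R0
    return q,mg,rows
E
cat > search.py <<'E'
from fast import *
from h import down,S,RS,toolR
import sys
rng=np.random.default_rng(int(sys.argv[1]) if len(sys.argv)>1 else 0)
from cell import arm
q0=np.array(arm.observe()["joints"])
best=[]
for it in range(1500):
    q=q0; ok=True; W=[]; m=9; rows=0
    n=rng.integers(1,4)
    for k in range(n):
        r=rng.uniform(.35,.75); az=rng.uniform(-.9,.9); pw=np.array([r*np.cos(az),r*np.sin(az),rng.uniform(.22,.45)]); yw=np.rad2deg(az)+rng.uniform(-90,100)
        q,mm,rw=path(q,pw,down(yw),sub=2); W.append((pw.round(2),round(yw))); rows+=rw
        if k>0: m=min(m,mm)
        if mm<-.01: ok=False;break
    if not ok: continue
    for pt,Rt in (((.4695,.291,.2),down(91.4)),((.4695,.291,.05),down(91.4)),((.4695,.291,.2),down(91.4)),(S(.01,0,.15),RS),(S(.01,0,.025),RS),(S(.01,0,.2),RS)):
        q,mm,rw=path(q,np.array(pt),Rt,sub=2); m=min(m,mm); rows+=rw
        if mm<.03: ok=False;break
    if ok: best.append((m,rows,W,q.round(2)))
best.sort(key=lambda b:-b[0])
for b in best[:6]: print(b)
print(len(best))
E
time python3 search.py
```

```text
(np.float64(0.33383442557281695), 51, [(array([0.44, 0.4 , 0.3 ]), 4)], array([-1.06,  0.08,  0.97,  2.09, -0.02,  0.87, -0.34]))
(np.float64(0.3335488361224228), 54, [(array([0.5 , 0.43, 0.32]), -18)], array([-1.07,  0.08,  0.98,  2.1 , -0.02,  0.87, -0.33]))
(np.float64(0.3335008778048416), 56, [(array([0.48, 0.41, 0.22]), -41)], array([-1.07,  0.08,  0.99,  2.1 , -0.02,  0.87, -0.33]))
(np.float64(0.3334218297223818), 52, [(array([0.46, 0.4 , 0.28]), -8)], array([-1.05,  0.08,  0.96,  2.09, -0.02,  0.87, -0.34]))
(np.float64(0.3329466546526992), 48, [(array([0.44, 0.08, 0.38]), -23)], array([-1.05,  0.08,  0.96,  2.09, -0.02,  0.87, -0.34]))
(np.float64(0.331459501895645), 55, [(array([0.5 , 0.31, 0.35]), -47)], array([-1.04,  0.08,  0.94,  2.09, -0.02,  0.87, -0.34]))
224
real	1m0.438s
user	1m0.341s
sys	0m0.151s
```

Run:
```python
from fast import *
from h import *
q=np.array(pose()[2]["joints"])
q1,m,r=path(q,np.array([.44,.08,.38]),down(-14)); print(q1.round(2),m,r)
q2,m,r=path(q1,np.array([.4695,.291,.2]),down(91.4)); print(q2.round(2),m,r)
move([.44,.08,.38],down(-14))
```

```text
[-1.16 -0.    0.89  1.78  0.    1.37 -0.52] 0.012187750447623547 7
[-0.94  0.36  0.39  1.82 -0.16  0.99  1.11] 0.4349364864686933 13
shift [0.5552, -0.3788, -0.1369] turn [0.0329, -0.0284, 0.9834] rows>= 6.9
```

Emit:
play_rows:
  rows:
    - [[0.555,-0.379,-0.137],[0.033,-0.028,0.983],1]
    - [[0.555,-0.379,-0.137],[0.033,-0.028,0.983],1]
    - [[0.555,-0.379,-0.137],[0.033,-0.028,0.983],1]
    - [[0.555,-0.379,-0.137],[0.033,-0.028,0.983],1]
    - [[0.555,-0.379,-0.137],[0.033,-0.028,0.983],1]
    - [[0.555,-0.379,-0.137],[0.033,-0.028,0.983],1]
    - [[0.555,-0.379,-0.137],[0.033,-0.028,0.983],1]
    - [[0.555,-0.379,-0.137],[0.033,-0.028,0.983],1]
    - [[0.555,-0.379,-0.137],[0.033,-0.028,0.983],1]

```text
clock: 15.3
position: [0.4396, 0.0814, 0.3795]
ee_rot: [3.117, -0.376, -0.0]
force: [0.8, -0.3, 0.1]
width: 0.999
```

Run:
```python
from fast import *
from h import *
p,R,s=pose(); q=np.array(s["joints"]); print(p,q.round(3))
q1,m,r=path(q,np.array([.455,.18,.3]),down(38)); print(q1.round(2),m,r)
q2,m,r=path(q1,np.array([.4695,.291,.2]),down(91.4)); print(q2.round(2),m,r)
move([.455,.18,.3],down(38))
```

```text
[0.43960915 0.08139044 0.37946624] [-1.135 -0.002  0.858  1.779  0.003  1.365 -0.518]
[-1.08  0.17  0.71  1.83 -0.12  1.18  0.32] 0.4531464427733302 7
[-0.97  0.36  0.43  1.82 -0.18  0.99  1.12] 0.6221733810098371 7
shift [-0.017, -0.1992, 0.1585] turn [0.0018, 0.0007, -0.8624] rows>= 6.0
```

Unpinned as predicted.

Emit:
play_rows:
  rows:
    - [[-0.017,-0.2,0.158],[0,0,-0.862],1]
    - [[-0.017,-0.2,0.158],[0,0,-0.862],1]
    - [[-0.017,-0.2,0.158],[0,0,-0.862],1]
    - [[-0.017,-0.2,0.158],[0,0,-0.862],1]
    - [[-0.017,-0.2,0.158],[0,0,-0.862],1]
    - [[-0.017,-0.2,0.158],[0,0,-0.862],1]
    - [[-0.017,-0.2,0.158],[0,0,-0.862],1]
    - [[-0.017,-0.2,0.158],[0,0,-0.862],1]

```text
clock: 16.1
position: [0.4556, 0.1783, 0.3011]
ee_rot: [-2.975, -1.009, -0.001]
force: [0.0, -0.5, -0.3]
width: 1.003
```

Run:
```python
from h import *
p,R,s=pose(); print(p,s["joints"].round(3))
move([.4695,.291,.2],down(91.4))
```

```text
[0.45560293 0.17827309 0.30108741] [-1.09   0.165  0.72   1.833 -0.117  1.186  0.321]
shift [0.1591, -0.162, 0.2023] turn [0.0001, -0.0004, -0.8987] rows>= 6.3
```

Emit:
play_rows:
  rows:
    - [[0.159,-0.162,0.202],[0,0,-0.899],1]
    - [[0.159,-0.162,0.202],[0,0,-0.899],1]
    - [[0.159,-0.162,0.202],[0,0,-0.899],1]
    - [[0.159,-0.162,0.202],[0,0,-0.899],1]
    - [[0.159,-0.162,0.202],[0,0,-0.899],1]
    - [[0.159,-0.162,0.202],[0,0,-0.899],1]
    - [[0.159,-0.162,0.202],[0,0,-0.899],1]
    - [[0.159,-0.162,0.202],[0,0,-0.899],1]

```text
clock: 16.9
position: [0.4691, 0.2914, 0.2001]
ee_rot: [2.192, 2.25, 0.001]
force: [-0.6, -0.2, 0.4]
width: 1.004
```

Run:
```python
from h import *
p,R,s=pose(); print(p,R.round(3).tolist(),s["joints"].round(3))
snap("wrist","10")
move([.4695,.291,.052],down(91.4))
```

```text
[0.46911329 0.29135873 0.20014428] [[-0.026, 1.0, 0.001], [1.0, 0.026, 0.0], [0.0, 0.001, -1.0]] [-0.983  0.362  0.442  1.826 -0.182  0.993  1.131]
shift [-0.001, 0.0007, 0.2963] turn [0.0005, -0.0001, 0.0008] rows>= 3.0
```

View pics/wrist10.png

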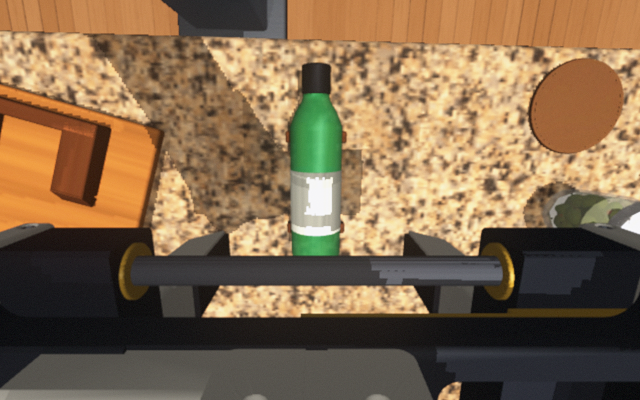

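Emit:
play_rows:
  rows:
    - [[0,0.0007,0.1],[0,0,0],1]
    - [[0,0.0007,0.2],[0,0,0],1]
    - [[0,0.0007,0.29],[0,0,0],1]
    - [[0,0.0007,0.33],[0,0,0],1]
    - [[0,0.0007,0.342],[0,0,0],1]
    - [[0,0.0007,0.342],[0,0,0],1]
    - [[0,0.0007,0.342],[0,0,0],1]
  newtons: 20

```text
clock: 17.65
position: [0.4704, 0.2922, 0.0304]
ee_rot: [2.189, 2.252, 0.004]
force: [-0.2, -0.1, -0.1]
width: 1.002
```

Emit:
play_rows:
  rows:
    - [[0,0,0],[0,0,0],0.3]
    - [[0,0,0],[0,0,0],0.2]
    - [[0,0,0],[0,0,0],0.1]
    - [[0,0,0],[0,0,0],-0.2]
    - [[0,0,0],[0,0,0],-0.2]
    - [[0,0,0],[0,0,0],-0.2]
    - [[0,0,0],[0,0,0],-0.2]
  newtons: 20

```text
clock: 18.35
position: [0.4695, 0.2907, 0.0291]
ee_rot: [2.189, 2.253, -0.001]
force: [-0.3, -4.5, 5.4]
width: 0.538
```

Emit:
play_rows:
  rows:
    - [[0,0,0],[0,0,0],-0.4]
    - [[0,0,-0.02],[0,0,0],-0.4]
    - [[0,0,-0.06],[0,0,0],-0.4]
    - [[0,0,-0.14],[0,0,0],-0.4]
    - [[0,0,-0.24],[0,0,0],-0.4]
    - [[0,0,-0.34],[0,0,0],-0.4]
    - [[0,0,-0.34],[0,0,0],-0.4]
    - [[0,0,-0.34],[0,0,0],-0.4]
  newtons: 30

```text
clock: 19.15
position: [0.4693, 0.2926, 0.2]
ee_rot: [-2.187, -2.255, -0.004]
force: [-0.4, 0.4, -4.7]
width: 0.536
```

Run:
```python
from fast import *
from h import *
p,R,s=pose(); q=np.array(s["joints"]); print(p,q.round(3),s["force"],s["ft_torque"],s["width"])
snap("wrist","11"); snap("side","11"); crop("side11",260,120,160,120,5,"c_side11")
q1,m,r=path(q,np.array([.47,.15,.24]),down(38)); print(q1.round(2),m,r)
q2,m,r=path(q1,S(.02,0,.15),RS); print(q2.round(2),m,r)
q3,m,r=path(q2,S(.012,0,.015),RS); print(q3.round(2),m,r)
q4,m,r=path(q3,S(.012,0,.2),RS); print(q4.round(2),m,r)
move([.47,.15,.24],down(38))
```

```text
[0.46931837 0.29262576 0.20001627] [-0.991  0.364  0.452  1.826 -0.188  0.991  1.139] [-0.38665179  0.354502   -4.65329054] [0.05574277 0.1031018  0.03809823] 0.5361503335374158
[-0.99  0.24  0.71  1.92 -0.18  1.05  0.46] 0.6080824044197766 7
[-0.99  0.23  1.01  2.13 -0.24  0.76 -0.1 ] 0.31393904166270814 7
[-0.66  0.48  0.67  2.24 -0.59  0.45  0.21] 0.3310270380666828 3
[-1.17  0.1   1.11  2.09 -0.06  0.87 -0.29] 0.20748114187013877 4
shift [-0.2833, -0.0049, -0.0844] turn [-0.0012, 0.0018, 0.8954] rows>= 6.3
```

View pics/wrist11.png

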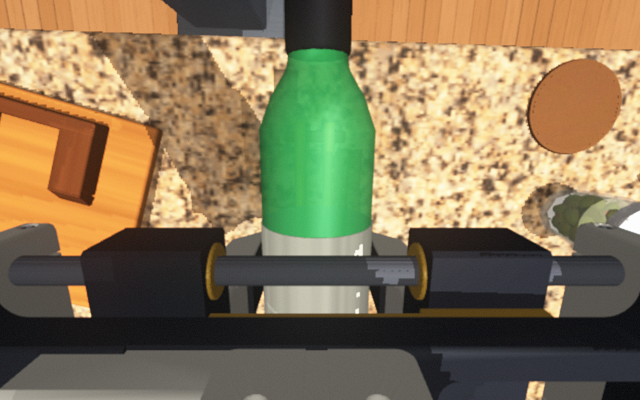

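View pics/c_side11.png

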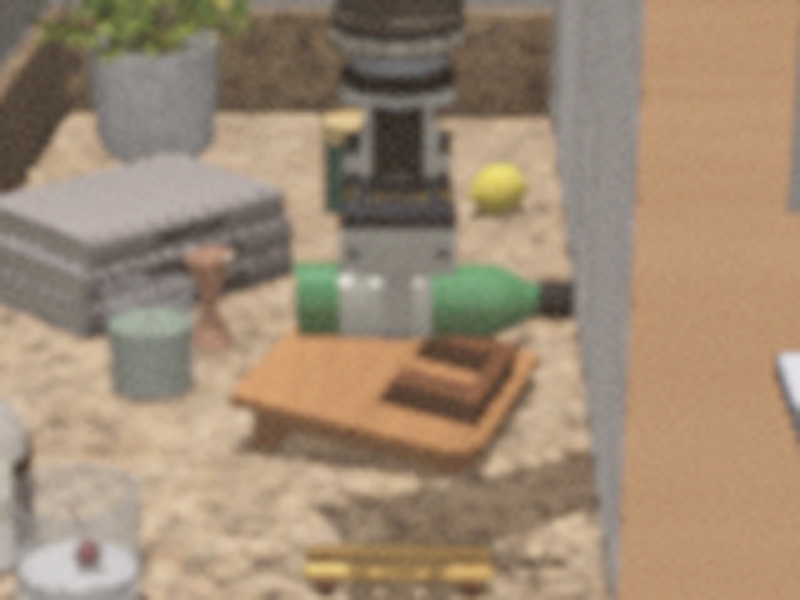

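Run:
```python
from h import *
p,R,s=pose(); im,d,P=cloud("wrist11"); Q=(P-p)@R
for v in range(70,232,12):
    row=Q[v,262:376]; row=row[(row[:,2]<.05)]
    if len(row): 
        i=row[:,2].argmin(); k=np.abs(row[:,2]-row[:,2].min())<.001; print(v,row[k].mean(0).round(4),len(row))
```

```text
70 [ 0.0024 -0.0831 -0.027 ] 66
82 [ 0.0005 -0.0642 -0.1522] 78
94 [ 0.0005 -0.0642 -0.1522] 92
106 [-0.0001 -0.0701 -0.0345] 102
118 [ 0.0005 -0.0642 -0.1522] 109
130 [ 0.0005 -0.0642 -0.1522] 114
142 [ 0.0005 -0.0642 -0.1522] 114
154 [ 0.0025 -0.0535 -0.0375] 113
166 [ 0.0013 -0.0492 -0.0372] 112
178 [ 0.0005 -0.0642 -0.1522] 112
190 [ 0.0005 -0.0642 -0.1522] 111
202 [ 0.0005 -0.0642 -0.1522] 112
214 [ 0.001  -0.0311 -0.0372] 109
226 [ 0.0005 -0.0642 -0.1522] 111
```

Emit:
play_rows:
  rows:
    - [[-0.283,-0.005,-0.084],[0,0,0.895],-0.4]
    - [[-0.283,-0.005,-0.084],[0,0,0.895],-0.4]
    - [[-0.283,-0.005,-0.084],[0,0,0.895],-0.4]
    - [[-0.283,-0.005,-0.084],[0,0,0.895],-0.4]
    - [[-0.283,-0.005,-0.084],[0,0,0.895],-0.4]
    - [[-0.283,-0.005,-0.084],[0,0,0.895],-0.4]
    - [[-0.283,-0.005,-0.084],[0,0,0.895],-0.4]
    - [[-0.283,-0.005,-0.084],[0,0,0.895],-0.4]

```text
clock: 20.05
position: [0.4699, 0.1501, 0.2394]
ee_rot: [2.97, 1.022, -0.005]
force: [1.2, 0.4, -3.6]
width: 0.537
```

Run:
```python
from h import *
p,R,s=pose(); print(p,s["joints"].round(3),s["width"])
move(S(.02,0,.13),RS)
```

```text
[0.46993225 0.15006693 0.23937969] [-0.994  0.242  0.713  1.918 -0.181  1.049  0.459] 0.5369404401147003
shift [-0.1588, 0.2465, 0.1342] turn [-0.0598, 0.1266, 0.8749] rows>= 6.2
```

Emit:
play_rows:
  rows:
    - [[-0.159,0.246,0.134],[-0.06,0.127,0.875],-0.4]
    - [[-0.159,0.246,0.134],[-0.06,0.127,0.875],-0.4]
    - [[-0.159,0.246,0.134],[-0.06,0.127,0.875],-0.4]
    - [[-0.159,0.246,0.134],[-0.06,0.127,0.875],-0.4]
    - [[-0.159,0.246,0.134],[-0.06,0.127,0.875],-0.4]
    - [[-0.159,0.246,0.134],[-0.06,0.127,0.875],-0.4]
    - [[-0.159,0.246,0.134],[-0.06,0.127,0.875],-0.4]
    - [[-0.159,0.246,0.134],[-0.06,0.127,0.875],-0.4]
    - [[-0.159,0.246,0.134],[-0.06,0.127,0.875],-0.4]

```text
clock: 20.95
position: [0.4841, 0.0046, 0.1739]
ee_rot: [3.094, -0.389, 0.22]
force: [-0.1, 0.3, -4.6]
width: 0.537
```

Run:
```python
from h import *
p,R,s=pose(); print(inS(p),s["joints"].round(3),s["width"])
move(S(.018,0,.03),RS)
```

```text
[0.02102678 0.00089035 0.13120978] [-0.954  0.279  0.988  2.15  -0.306  0.718 -0.031] 0.5367544068984249
shift [-0.0065, 0.0023, 0.2024] turn [-0.0024, -0.0019, 0.0041] rows>= 2.0
```

Emit:
play_rows:
  rows:
    - [[-0.003,0.001,0.05],[-0.002,-0.002,0.004],-0.4]
    - [[-0.006,0.001,0.1],[-0.002,-0.002,0.004],-0.4]
    - [[-0.006,0.002,0.15],[-0.002,-0.002,0.004],-0.4]
    - [[-0.006,0.002,0.19],[-0.002,-0.002,0.004],-0.4]
    - [[-0.006,0.002,0.202],[-0.002,-0.002,0.004],-0.4]
    - [[-0.006,0.002,0.202],[-0.002,-0.002,0.004],-0.4]
    - [[-0.006,0.002,0.202],[-0.002,-0.002,0.004],-0.4]

```text
clock: 21.65
position: [0.4954, 0.0007, 0.0743]
ee_rot: [3.091, -0.402, 0.218]
force: [0.5, -0.0, -2.9]
width: 0.536
```

Run:
```python
from h import *
p,R,s=pose(); print(inS(p),s["joints"].round(3),s["width"],s["force"])
snap("side","12"); crop("side12",260,120,160,120,5,"c_side12"); snap("scene","12"); crop("scene12",280,140,120,90,6,"c_scene12")
move(S(.014,0,.018),RS)
```

```text
[ 1.90313261e-02 -6.40071485e-05  3.09862913e-02] [-0.702  0.461  0.737  2.218 -0.574  0.5    0.198] 0.5362491627329431 [ 0.47038905 -0.01743787 -2.94098343]
shift [-0.0103, 0.0006, 0.0264] turn [-0.0015, -0.0018, -0.0037] rows>= 0.3
```

View pics/c_side12.png

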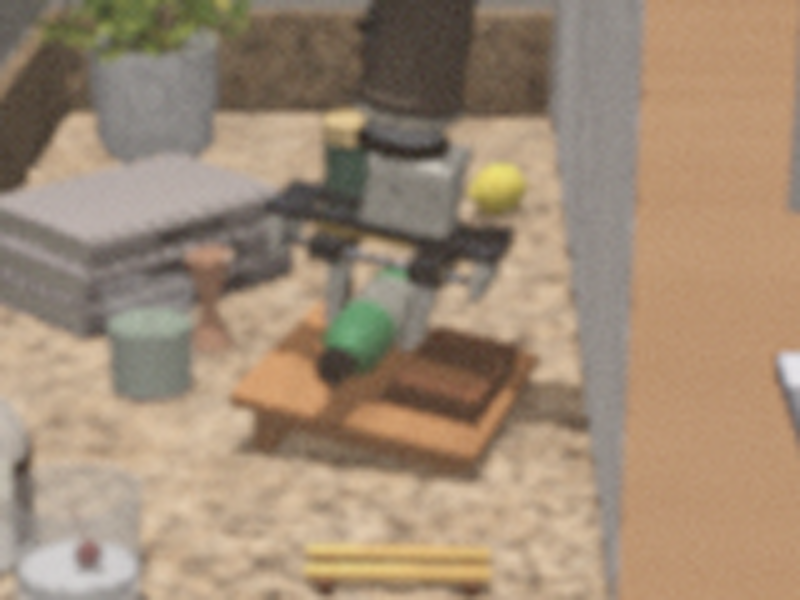

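View pics/c_scene12.png

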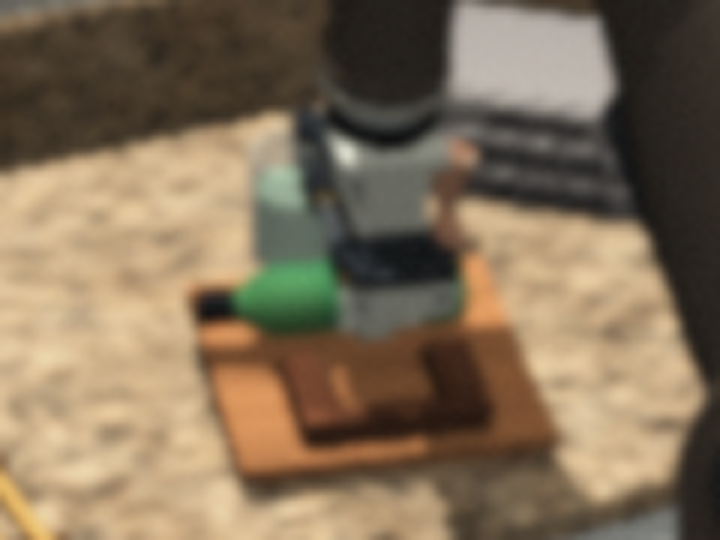

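Emit:
play_rows:
  rows:
    - [[-0.005,0,0.01],[0,0,0],-0.4]
    - [[-0.01,0,0.02],[0,0,0],-0.4]
    - [[-0.01,0,0.025],[0,0,0],-0.4]
    - [[-0.01,0,0.026],[0,0,0],-0.4]
    - [[-0.01,0,0.026],[0,0,0],-0.4]

```text
clock: 22.25
position: [0.4919, 0.0015, 0.06]
ee_rot: [3.091, -0.403, 0.217]
force: [-0.3, -1.1, -3.6]
width: 0.536
```

Run:
```python
from h import *
p,R,s=pose(); print(inS(p),s["joints"].round(3),s["width"],s["force"], (R.T@RS).round(4).tolist())
move(S(.014,0,.015),RS)
```

```text
[ 0.01348657 -0.0001092   0.01727862] [-0.674  0.479  0.697  2.235 -0.608  0.463  0.224] 0.536103967273168 [-0.28113604 -1.07011719 -3.56890065] [[1.0, 0.0045, -0.0005], [-0.0045, 1.0, 0.0005], [0.0005, -0.0005, 1.0]]
shift [0.001, -0.0002, 0.0046] turn [-0.0005, -0.0005, -0.0043] rows>= 0.0
```

Emit:
play_rows:
  rows:
    - [[0.001,0,0.002],[0,0,-0.004],-0.4]
    - [[0.001,0,0.003],[0,0,-0.004],-0.4]
    - [[0.001,0,0.004],[0,0,-0.004],-0.4]

```text
clock: 22.55
position: [0.4927, 0.0014, 0.0582]
ee_rot: [3.092, -0.396, 0.217]
force: [0.2, -0.1, -3.6]
width: 0.535
```

Emit:
play_rows:
  rows:
    - [[0,0,0.001],[0,0,0],-0.4]
    - [[0,0,0.001],[0,0,0],-0.4]

```text
clock: 22.75
position: [0.4927, 0.0014, 0.0578]
ee_rot: [3.092, -0.397, 0.217]
force: [-1.5, 0.8, -0.5]
width: 0.537
```

Run:
```python
from h import *
p,R,s=pose(); print(inS(p),s["width"],s["force"])
```

```text
[ 1.39996678e-02 -2.14382785e-05  1.49867371e-02] 0.5369642640481763 [-1.46988381  0.7539063  -0.49357516]
```

Emit:
play_rows:
  rows:
    - [[-0.003,0,-0.0006],[0,0,0],-0.4]
    - [[-0.005,0,-0.0006],[0,0,0],-0.4]
    - [[-0.005,0,-0.0006],[0,0,0],-0.4]

```text
clock: 23.05
position: [0.49, 0.0021, 0.0575]
ee_rot: [3.092, -0.396, 0.217]
force: [0.4, -0.1, -4.5]
width: 0.536
```

Run:
```python
from h import *
p,R,s=pose(); print(inS(p),s["width"],s["force"])
```

```text
[ 1.11090670e-02 -1.64678996e-05  1.50876559e-02] 0.5359690280606868 [ 0.42546446 -0.0550032  -4.54044195]
```

Now 0.5 mm steps downhill, watching the force.

Emit:
play_rows:
  rows:
    - [[-0.001,0,0],[0,0,0],-0.4]
    - [[-0.001,0,0],[0,0,0],-0.4]

```text
clock: 23.25
position: [0.4897, 0.0022, 0.0575]
ee_rot: [3.092, -0.396, 0.217]
force: [0.3, -0.1, -3.0]
width: 0.538
```

Emit:
play_rows:
  rows:
    - [[-0.001,0,0],[0,0,0],-0.4]
    - [[-0.001,0,0],[0,0,0],-0.4]

```text
clock: 23.45
position: [0.4893, 0.0023, 0.0575]
ee_rot: [3.092, -0.396, 0.217]
force: [0.6, 0.2, -3.8]
width: 0.537
```

Run:
```python
from h import *
p,R,s=pose(); print(inS(p),s["width"],s["force"])
snap("side","13"); crop("side13",310,160,80,60,10,"c_side13")
snap("scene","13"); crop("scene13",300,160,80,60,10,"c_scene13")
snap("wrist","13")
```

```text
[1.04647611e-02 1.19423379e-06 1.51564872e-02] 0.5373498811113878 [ 0.63364991  0.19749648 -3.83353112]
```

View pics/wrist13.png

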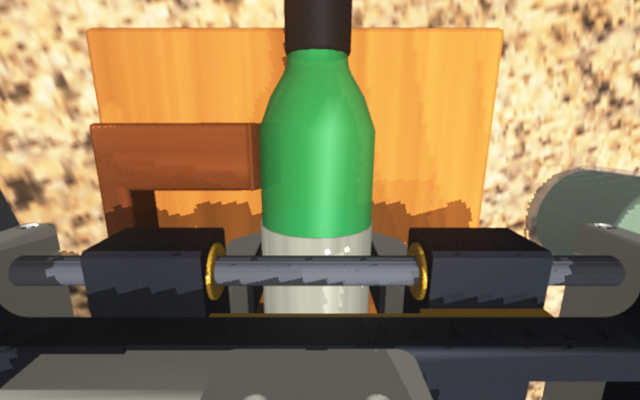

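View pics/c_side13.png

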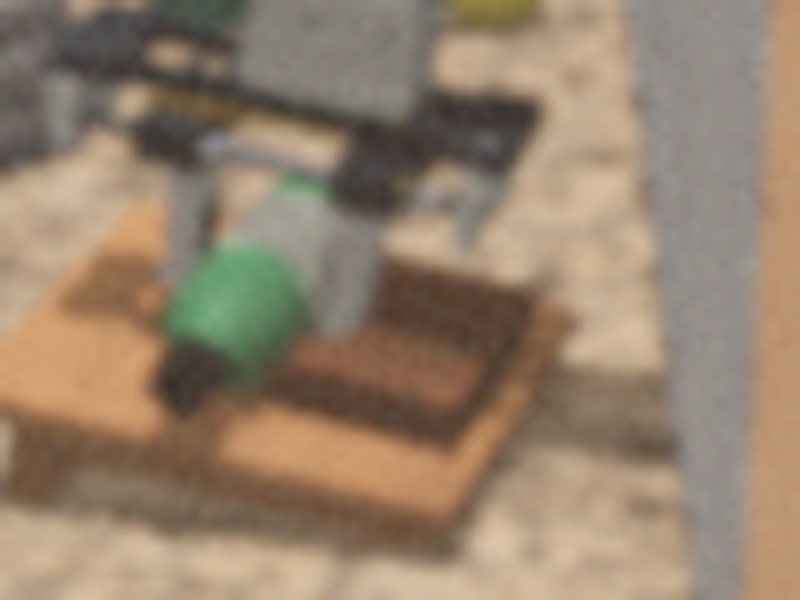

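Emit:
play_rows:
  rows:
    - [[-0.001,0,0],[0,0,0],-0.4]
    - [[-0.001,0,0],[0,0,0],-0.4]

```text
clock: 23.8
position: [0.489, 0.0024, 0.0575]
ee_rot: [3.091, -0.396, 0.218]
force: [1.1, -0.6, -3.7]
width: 0.536
```

Emit:
play_rows:
  rows:
    - [[-0.001,0,0],[0,0,0],-0.4]
    - [[-0.001,0,0],[0,0,0],-0.4]

```text
clock: 24.0
position: [0.4884, 0.0025, 0.0574]
ee_rot: [3.091, -0.397, 0.218]
force: [1.2, -0.9, -2.6]
width: 0.535
```

Emit:
play_rows:
  rows:
    - [[-0.001,0,0],[0,0,0],-0.4]
    - [[-0.001,0,0],[0,0,0],-0.4]

```text
clock: 24.2
position: [0.488, 0.0026, 0.0573]
ee_rot: [3.091, -0.397, 0.218]
force: [0.4, -1.1, -3.5]
width: 0.536
```

Run:
```python
from h import *
from cell import arm
p,R,s=pose(); print(inS(p),s["width"],s["force"])
snap("wrist","14")
def edge(n):
    im,d,K,Rr,t=load(n); g=im[140:180,80:110,2].astype(float).mean(0); return g.round(0)
print(edge("wrist13"),edge("wrist14"))
```

```text
[ 9.03950840e-03 -4.73127556e-05  1.52010523e-02] 0.535697670208261 [ 0.37163251 -1.07725786 -3.51086033]
[146. 145. 141. 136. 131. 127. 123. 121. 119. 118. 118. 116. 111. 103.
  92.  81.  69.  57.  47.  45.  45.  44.  45.  46.  45.  45.  45.  45.
  45.  44.] [144. 146. 147. 146. 142. 138. 133. 128. 124. 122. 120. 119. 117. 115.
 109.  99.  89.  80.  69.  60.  55.  57.  58.  59.  59.  59.  58.  57.
  55.  55.]
```

Run:
```python
from h import *
a=load("wrist13")[0].astype(np.float32); b=load("wrist14")[0].astype(np.float32)
def sh(r0,r1,c0,c1):
    A=a[r0:r1,c0:c1].mean(-1); B=b[r0:r1,c0:c1].mean(-1); w=cv2.createHanningWindow((c1-c0,r1-r0),cv2.CV_32F)
    return cv2.phaseCorrelate(A,B,w)
print("board left",sh(40,110,80,115),"board right",sh(50,160,460,520),"rail",sh(135,190,80,115),"prong inner",sh(170,215,115,180))
im=load("wrist14")[0]; cv2.imwrite("pics/c_w14.png",cv2.resize(im[100:230,60:400],None,fx=2.3,fy=2.3,interpolation=cv2.INTER_CUBIC)[:,:,::-1])
```

```text
board left ((2.3941681675139836, 0.0037074946891735294), 0.7344564287750809) board right ((1.9741352720109049, -0.07660191673775074), 0.9266031477186415) rail ((1.5395065636307734, 0.39149855056855287), 0.9025565959789135) prong inner ((1.2471453375085275, 0.12524026313801073), 0.9329470925860934)
```

View pics/c_w14.png

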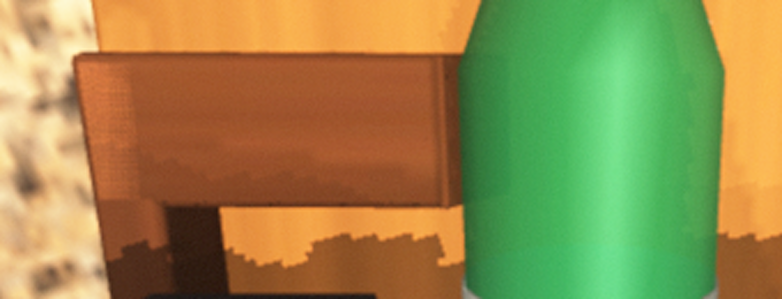

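Emit:
play_rows:
  rows:
    - [[0,0,0.0008],[0,0,0],-0.4]
    - [[0,0,0.0008],[0,0,0],-0.4]

```text
clock: 24.45
position: [0.4882, 0.0026, 0.0571]
ee_rot: [3.092, -0.396, 0.218]
force: [-0.7, 0.0, 3.2]
width: 0.54
```

Emit:
play_rows:
  rows:
    - [[0,0,0],[0,0,0],0.1]
    - [[0,0,0],[0,0,0],0.12]
    - [[0,0,0],[0,0,0],0.14]
    - [[0,0,0],[0,0,0],0.17]
    - [[0,0,0],[0,0,0],0.2]
    - [[0,0,0],[0,0,0],0.24]
  newtons: 10

```text
clock: 25.05
position: [0.4879, 0.0026, 0.0568]
ee_rot: [3.092, -0.396, 0.217]
force: [-0.3, 0.2, -0.4]
width: 0.618
```

Run:
```python
from h import *
p,R,s=pose(); print(inS(p),s["width"],s["force"])
snap("wrist","15")
im=load("wrist15")[0]; cv2.imwrite("pics/c_w15.png",cv2.resize(im[100:330,60:440],None,fx=2,fy=2,interpolation=cv2.INTER_CUBIC)[:,:,::-1])
```

```text
[ 8.90372178e-03 -2.94188692e-05  1.47430331e-02] 0.6179868592673697 [-0.30633685  0.21926912 -0.36193192]
```

View pics/c_w15.png

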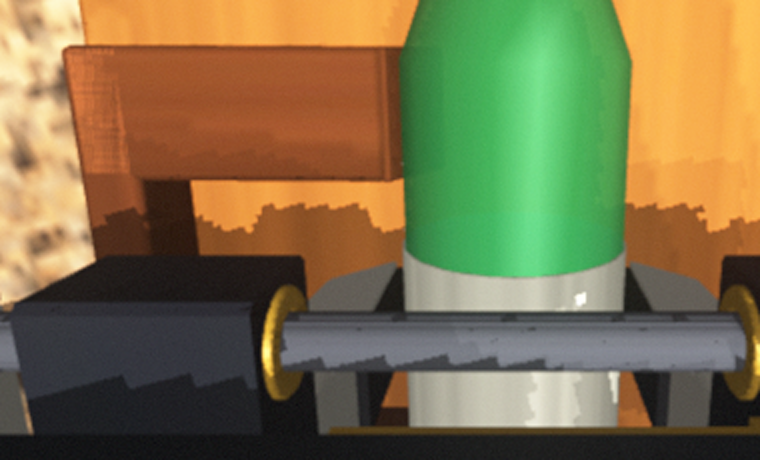

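Emit:
play_rows:
  rows:
    - [[0,0,0],[0,0,0],0.6]
    - [[0,0,0],[0,0,0],0.6]
    - [[0,0,0],[0,0,0],0.6]
    - [[0,0,-0.02],[0,0,0],0.6]
    - [[0,0,-0.06],[0,0,0],0.6]
    - [[0,0,-0.12],[0,0,0],0.6]
    - [[0,0,-0.2],[0,0,0],0.6]
    - [[0,0,-0.28],[0,0,0],0.6]
    - [[0,0,-0.32],[0,0,0],0.6]
    - [[0,0,-0.32],[0,0,0],0.6]

```text
clock: 26.1
position: [0.4675, 0.0087, 0.2174]
ee_rot: [3.095, -0.396, 0.223]
force: [0.3, 0.5, -0.4]
width: 0.803
```

Run:
```python
from fast import *
from h import *
p,R,s=pose(); print(inS(p),s["joints"].round(3),s["width"],s["force"])
q=np.array(s["joints"]); print(path(q,S(.01,-.10,.28),RS))
move(S(.01,-.1,.28),RS)
snap("side","16"); crop("side16",240,120,160,120,5,"c_side16")
```

```text
[0.01022149 0.00072946 0.17671277] [-1.15   0.163  1.137  2.13  -0.156  0.809 -0.183] 0.8029494099440408 [ 0.29559652  0.49880034 -0.4434758 ]
(array([-1.14790589, -0.24368951,  1.02749309,  2.01758463,  0.28681527,
        1.13413878, -0.48186655]), np.float64(0.11512744855515433), 3)
shift [0.0002, 0.2005, -0.2075] turn [-0.0042, -0.0033, 0.0002] rows>= 2.9
```

View pics/c_side16.png

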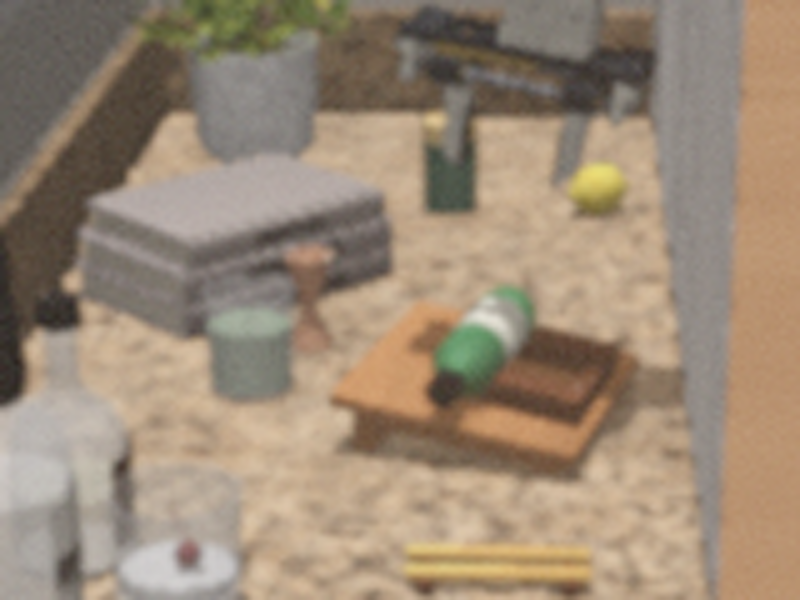

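Emit:
play_rows:
  rows:
    - [[0,0.18,-0.15],[0,0,0],0.6]
    - [[0,0.18,-0.15],[0,0,0],0.6]
    - [[0,0.18,-0.15],[0,0,0],0.6]
    - [[0,0.18,-0.15],[0,0,0],0.6]
    - [[0,0.18,-0.15],[0,0,0],0.6]

```text
clock: 26.65
position: [0.4329, -0.0758, 0.289]
ee_rot: [3.093, -0.396, 0.217]
force: [0.4, 0.3, -1.1]
width: 0.797
```

Run:
```python
from h import *
p,R,s=pose(); print(inS(p),s["joints"].round(3),s["force"])
snap("wrist","17"); snap("scene","17")
n="wrist17"; im,d,K,R,t=load(n); C=-R.T@t
h=cv2.cvtColor(im,cv2.COLOR_RGB2HSV)
m=(((h[...,0]<13))&(h[...,1]>150)&(h[...,2]<170)).astype(np.uint8)
g=(((h[...,0]>50)&(h[...,0]<85)&(h[...,1]>110))|((h[...,1]<60)&(h[...,2]>130))).astype(np.uint8); g[232:]=0
g=cv2.morphologyEx(g,cv2.MORPH_OPEN,np.ones((5,5)))
def cast(c,z):
    ray=np.c_[(c-K[:2,2])/K[0,0],np.ones(len(c))]@R; o=c0+nz*z
    X=C+(((o-C)@nz)/(ray@nz))[:,None]*ray-c0; return np.c_[X@ux,X@uy]
v,u=np.nonzero(g); X=cast(np.c_[u,v].astype(float),.025); k=(abs(X[:,0])<.06)&(abs(X[:,1])<.125); X=X[k]
print("bottle",cv2.minAreaRect(X.astype(np.float32)*1000),X.min(0),X.max(0),"cam",inS(C))
for y0 in np.arange(-.07,.09,.02):
    q=X[(X[:,1]>y0)&(X[:,1]<y0+.02)]; 
    if len(q)>20: print(y0.round(2),q[:,0].min().round(4),q[:,0].max().round(4))
v,u=np.nonzero(m); c=np.c_[u,v].astype(float); X=cast(c,.024); k=(X[:,0]<0)&(X[:,0]>-.1)&(abs(X[:,1])<.075); X=X[k]; print("chock",np.percentile(X,[.3,99.7],axis=0))
```

```text
[ 0.00814788 -0.08981351  0.24925964] [-1.209 -0.199  1.119  2.069  0.26   1.04  -0.46 ] [ 0.43128106  0.33011334 -1.08593428]
bottle ((8.60462760925293, 13.723831176757812), (164.6573944091797, 49.18410110473633), 89.6864013671875) [-0.01612291 -0.06854291] [0.03319656 0.09602728] cam [ 0.00827618 -0.02507053  0.39949177]
-0.07 -0.0146 0.031
-0.05 -0.0154 0.0329
-0.03 -0.0161 0.0328
-0.01 -0.0161 0.0325
0.01 -0.0158 0.0332
0.03 -0.0141 0.0318
0.05 -0.0141 0.0315
0.07 -0.0106 0.029
chock [[-0.08893432 -0.06398365]
 [-0.01738584  0.06464815]]
```

View pics/wrist17.png

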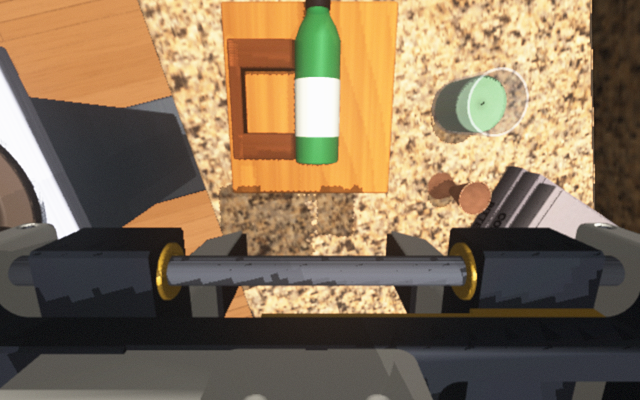

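View pics/scene17.png

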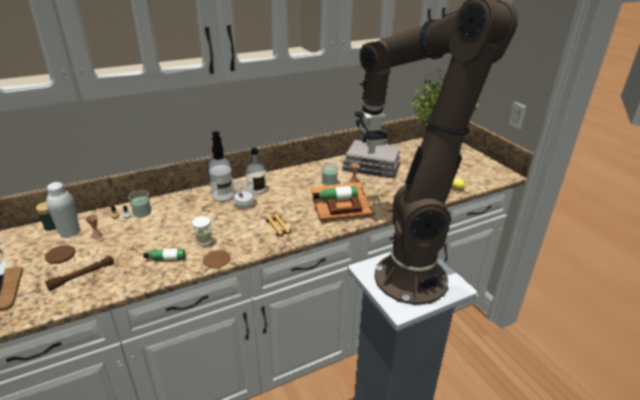

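Run:
```python
from cell import arm
print(arm.sign_off()); print(arm.observe()["clock"])
```

```text
the job is handed in; nothing more can be done
None
the job is handed in; nothing more can be done
```

The chock is flat on the slope and the small wine bottle lies against both its toes. I handed the job in at about 26.8 s of the 64 s allowed.

**Chock:** The last wrist picture puts its rail about 82 mm downhill of the board's centre, within 1 mm of mid-width. An earlier picture showed it square to the slope within about 0.2°. The toes point uphill and the whole chock is in the lower half.

**Bottle:** It was lowered until it touched the board and eased downhill onto the toes. It was then pressed down lightly, and the grip was opened in small steps. It stayed put with the gripper withdrawn. The last picture shows its axis 8.6 mm uphill of the board's centre, square within 0.3°, and its body's middle within about 1 mm of the chock's centre line. The toes call for about 9.5 mm, so the two measurements differ by about 1 mm, within the calibration error.

**Not fully clean:**
- Easing the bottle onto the toes seems to have pushed the chock about 0.5 mm downhill. The wrist force gave no clear sign of that contact; I saw it only in the pictures.
- On the way to the bottle the arm ran up against its limits on joints 2 and 3 and stalled short of its target. I backed it out by another route, touching nothing, and the readings stayed inside the allowed range.

The last pictures show the other objects still standing; I did not measure their positions.

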